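# Unlock the turbocharger indexing fixture and turn it once round

## Robot

A 6-joint arm with a two-finger parallel gripper is mounted at the origin on the work surface. World frame = base frame: x ahead of the robot, y to its left, z up, the work surface at z = 0. Lengths are in m, angles in degrees, forces in N, time in s.
With the tool pointing down it reaches from about 0.4 to 0.825 m from the base axis. Payload 7 kg.
Tool frame: the origin (TCP) lies between the finger pads; the fingertips stand 19 mm ahead of it and the grasp point (between the pads) is the TCP (r.finger_overhang is the distance from the TCP to the fingertips, in m); z points along the fingers, y is the direction in which the jaws open and shut (so a half turn about z gives the same grasp; the last joint's range is limited). The gripper opens to 88 mm and grips with 3 to 60 N. Pads are 19 mm wide; open, the fingers measure 130 mm over their backs; the gripper's body (78 mm by 193 mm) begins 47 mm behind the grasp point.
Start: joints at [-58.207, 20.546, 0.682, 0, -70.136, -16.507], TCP at [0.178, -0.651, 0.211] pointing down, gripper open.
Joint ranges: [-176.03, 176.03], [-82.01, 121.73], [-58.28, 71.71], [-173.87, 95.51], [-174.79, -0.11], [-173.66, 173.66]. Speed limits (degrees/s): [136.94, 136.94, 172.46, 180, 180, 180].

## Interface

Orientations are given as [roll, pitch, yaw] about the fixed x, y, z axes, in that order (R = Rz(yaw) Ry(pitch) Rx(roll)).
In Python, from plant import r, optics gives the robot as it stands. The module is installed in compiled form; this text tells all that it offers.
- The arm moves only by the tool step_arm, never from a script. Its argument "increments" is a list of rows, each an object of numbers: "tx", "ty", "tz": the shift along the world's x, y, z in mm; "ax", "ay", "az": the turn, a rotation vector about the world's x, y, z in degrees; "claw": the gripper command: -1 is shut, 1 is fully open, values between are in proportion. In form: [{"tx": .., "ty": .., "tz": .., "ax": .., "ay": .., "az": .., "claw": ..}, ...]. A call has 1 to 12 rows; each row shifts and turns the commanded pose from where the row before left it; what a row does not reach is not made up. A row lasts 1/10 s, in which the tool goes at most 50 mm and 8.59 degrees, less where a joint would pass 70% of its speed; a pose out of reach is approached as far as the arm can. A call with a gripper value outside its range is refused whole. The fingers move at their own pace and stop on an object; "newtons" is the grip in N (left out, the last holds). Time passes only in rows, so rows that do not move let the fingers close. It gives the time, the measured TCP pose, the force and the opening at its end, in the units of the state.
- r.get_state(): the state, without advancing time (a new reading comes with each control period).
- optics.capture(name): name is "scene" or "top"; returns a dict with "image" (384x512x3 uint8, blue, green, red), "depth" (384x512 float32, m along the optical axis (not along the pixel's ray), 0 where there is no reading), "fx", "fy", "cx", "cy" (pixels), "R" (3x3) and "t" (3): a world point X has camera coordinates R X + t. Camera axes: x right, y down, z forward; pixel columns grow to the right and rows downward; lengths in m; the calibration is good to about 2 mm. A picture is of the moment at which its call begins.
- r.close_job(): hands the job in, once; it reports no verdict.
The state is a dict: "time_s": time; "joints": joint angles; "qd": joint speeds; "joint_torque": joint torques, N m; "tcp_pos": TCP position; "eef_rot": TCP orientation; "contact_force": force on the tool from outside, world axes, zero at the start; "moment": the same for the moment, N m; "gripper_width": finger opening in m.
Only numpy, scipy, OpenCV 4.12 (cv2) and the standard library are available. Lean on these libraries where they do the work, as an engineer would, in place of code of your own. Each camera call takes 0.05 s, during which the arm holds its last target. There are 200 camera calls.

## Task

The round notched plate that carries the turbocharger core is locked by a toothed bar. Throw the ratchet pawl up and over so that it stays clear of the teeth, draw the bar back by its T-handle until it meets the stop at the end of its guide, then turn the plate by hand through one full turn, either way, to check that it runs free. Leave the pawl up, the bar back and the plate at rest, do not touch the speed pick-up that stands beside the plate, and leave the things lying about where they are.

Things in the scene. Friction and masses are not known exactly. Their poses are not given: they have to be found in the camera images.
- fixture: Fixed bench fixture: blue base plate 270 x 270 x 12 mm under a round plate, and a straight steel guide leading away from it. Origin on the bench (z 0) on the guide's centre line, 120 mm from the round plate's axis. Its x axis points along the guide away from the round plate: the way the bar is withdrawn; z up. Everywhere, d = distance from the plate's axis along this x (fixture x + 120 mm).
- wheel_axis (a point): Point on the vertical axis of the round plate (d = 0), level with its top, 44 mm above the bench. The plate is dark steel, 176 mm across, with six notches 30 mm deep in its rim; the bar's tip sits in one and locks it.
- guide_stop (a point): Top middle of the end stop's face, d = 343 mm, 46 mm above the bench. The guide runs from d = 92 mm to here on a foot 70 mm wide: floor 26 mm above the bench, walls 38 mm high and 43 mm over their outsides, two bridges over the bar at d = 172 and 208 mm, 53 mm high.
- core_top (a point): Top of the aluminium turbocharger core that stands in the middle of the round plate, on its axis, 113 mm above the bench; the core is at most 72 mm across up to 86 mm above the bench, narrower above.
- faceplate (a joint): Turn of the round plate about its vertical axis, rad, counter-clockwise positive from above, no end stops; 0 is the middle of the bar's play in its notch, and it starts within about 0.1 of that. It is stiff (about 2 N at the studs) and stops when no longer pushed. Push it round by its studs.
- stud (a point): Top centre of one of six upright steel studs on the round plate, 79 mm above the bench, 73 mm from the axis, 12 mm thick, with a nut 20 mm wide and 7 mm high at the foot. They stand every 60 degrees, midway between the notches, and turn with the plate. At joint value 0 this one is 30 degrees counter-clockwise of the fixture's x.
- pawl (a joint): Angle of the steel ratchet pawl, rad: at rest 0 to 0.25 with its nose on the bar's teeth at d = 105 mm; its stop, thrown over, is at 0.96. It rises as its knob is pushed along the fixture's +x. Light (about 1 N at the knob) and top-heavy: past about 0.55 it falls over to the stop and stays; before that it falls back.
- pawl_pivot (a point): Middle of the pawl's level pivot pin, across the guide, d = 150 mm, 58 mm above the bench, between two blue cheeks (d = 135 to 165 mm, 70 mm high, 43 mm over their outsides). The pawl's arm, 14 mm wide, points from it towards the round plate.
- pawl_knob (a point): Centre of the pawl's cross knob at the top of its upright lever: a steel bar 18 mm thick and 50 mm long, level, across the guide. Pawl down: d = 138 mm, 108 mm above the bench; thrown over: d = 184 mm, 96 mm above the bench.
- lockbar: Loose steel bar in the guide, 192 x 20 x 10 mm (12 wide for the last 22 mm at the tip), 0.45 kg, eight saw teeth 7 mm high on top near its tip. Origin at the middle of its underside, x along it to the handle end. Its tip starts 61 to 71 mm from the plate's axis; the pawl lets it back by 10 mm or so at most. Against the end stop its origin is at d = 247 mm..
- bar_handle (a point): Middle of the bar's T-handle: a black bar 16 mm thick and 80 mm long, level, across the guide, 66 mm above the bench, on a stem 14 mm thick, 84 mm from the bar's origin towards its tail. Starts at d = 240 to 250 mm; at d = 331 mm when the bar meets the end stop.
- pickup: Fixed speed pick-up, not to be touched: an aluminium post 12 mm thick, top 167 mm above the bench, 117 mm from the round plate's axis, with a probe 78 mm above the bench pointing at the axis and ending 85 mm from it. Origin on the plate's axis, 12 mm above the bench; its x axis points level at the post. It may stand all round the plate but for 1.5 rad either side of the guide.
- coupling: Bystander: aluminium hose adaptor, a round flanged piece 68 mm across, 60 mm high, standing on the bench beside the guide; origin at the centre of its underside. Not to be moved.
- can: Bystander: metal can 60 mm across, 125 mm high, standing on the bench beside the guide; origin at the centre of its underside. Not to be moved.
- fitting: Bystander: brass fitting, round, 52 mm across the foot, 75 mm high, standing on the bench beside the guide; origin at the centre of its underside. Not to be moved.
- meter: Bystander: black hand-held meter 135 x 56 x 28 mm lying on the bench; origin at the centre of its underside, x along its length. Not to be moved.
Mind the look-alikes: they are no part of the job. There is more than one size of the lockbar; the job needs the smallest.

How it is judged:
By the outcome, as a careful person would: the job done as asked, in the order asked, and still so for the second after the job is handed in, with the robot touching nothing.
It also fails if it takes over 72 s, if anything falls off the work surface, if the arm or the gripper's body presses on something with over 40 N, if the wrist force passes 120 N, or if a joint passes its speed limit or range.

## Working session

There is one attempt and no reset: what is moved stays moved. The work goes in short steps, Python scripts to look and compute and a tool call to move; the robot and the scene stay as the last step left them, time stands still between calls to the robot, and variables do not carry over. Pictures are saved under pics/ and viewed, about 8 in all and at most 12, crops included, and the job is handed in when it is done.

Besides the shell and the picture viewer there is one more tool, called after "Call:" as name(argument=value, ...), one argument or row to a line, values as JSON. step_arm: Moves the arm, as the interface text tells. Its arguments: {"type":"object","properties":{"increments":{"type":"array","items":{"type":"object","properties":{"tx":{"type":"number"},"ty":{"type":"number"},"tz":{"type":"number"},"ax":{"type":"number"},"ay":{"type":"number"},"az":{"type":"number"},"claw":{"type":"number"}}}},"newtons":{"type":"number"}},"required":["increments"]}

```bash
mkdir -p pics; cat > h.py <<'E'
import numpy as np,cv2
from plant import r,optics
def cloud(c):
    z=c["depth"];v,u=np.mgrid[:384,:512]
    P=np.stack([(u-c["cx"])/c["fx"]*z,(v-c["cy"])/c["fy"]*z,z],-1)
    W=(P-np.array(c["t"]))@np.array(c["R"]);W[z==0]=np.nan
    return W
E
python3 - <<'E'
from h import *
for n in("scene","top"):
    c=optics.capture(n);cv2.imwrite(f"pics/{n}0.png",cv2.resize(c["image"],(800,600),interpolation=cv2.INTER_CUBIC))
    np.save(n+"0.npy",c,allow_pickle=True)
    print(n,c["fx"],c["R"],c["t"])
print(r.get_state())
E
```

```text
scene 349.98143780956906 [[-0.55371572  0.83267863  0.00672372]
 [ 0.622659    0.41939091 -0.6606111 ]
 [-0.55289661 -0.36160417 -0.75069818]] [ 0.33773688 -0.28009441  1.3411519 ]
top 354.02567459670473 [[ 0.00667142 -0.99991873 -0.01086422]
 [-0.98775709 -0.00489616 -0.15592295]
 [ 0.15585708  0.01177143 -0.98770947]] [-0.04745807  0.56921466  1.13489862]
{'time_s': 0.1, 'joints': array([-5.82085001e+01,  2.05880601e+01,  6.39635591e-01, -1.66765165e-02,
       -7.01346098e+01, -1.65082512e+01]), 'qd': array([-0.03882699, -0.15072624,  0.17438225,  0.11225117,  0.0622298 ,
       -0.12135497]), 'joint_torque': array([-1.42232984e-03, -5.84163952e+01,  2.93753654e+01,  7.01563954e+00,
        1.02106258e-02, -5.25510745e-05]), 'tcp_pos': array([ 0.17779172, -0.65070367,  0.21011614]), 'eef_rot': array([ 1.79915933e+02, -8.56494982e-03, -1.64722423e+02]), 'contact_force': array([ 0.00934187, -0.10159791,  0.43791321]), 'moment': array([0.00758222, 0.00837681, 0.03643925]), 'gripper_width': 0.08746926719825225}
```

View pics/scene0.png

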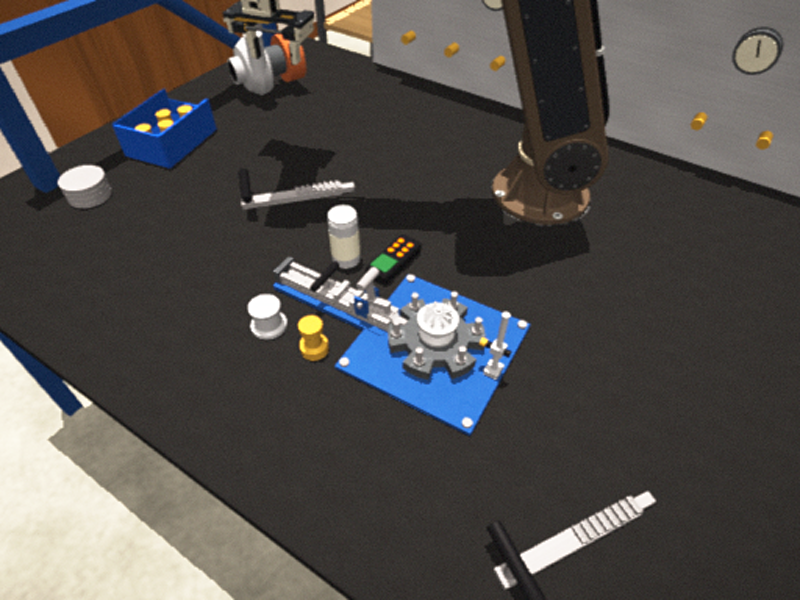

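View pics/top0.png

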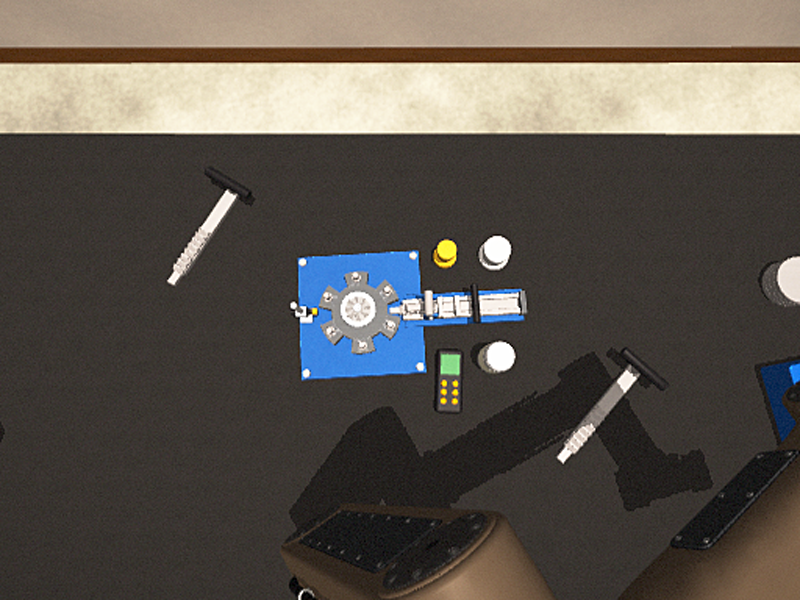

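The top view shows the base plate at (360,315), with the guide running right (−y) to its stop at (523,303). The T-handle is at (475,303), the pawl knob at (428,303) and the pick-up at (302,312), on the far side from the guide. The can and meter are on the robot side, the brass fitting and hose adaptor on the far side.

```bash
cat > m.py <<'E'
from h import *
def ray(c,u,v,z):
    R=np.array(c["R"]);C=-R.T@np.array(c["t"]);d=R.T@np.array([(u-c["cx"])/c["fx"],(v-c["cy"])/c["fy"],1]);return C+d*(z-C[2])/d[2]
E
python3 - <<'E'
from m import *
c=np.load("top0.npy",allow_pickle=True).item();W=cloud(c);im=c["image"]
s=800/512
hsv=cv2.cvtColor(im,cv2.COLOR_BGR2HSV)
blue=((hsv[...,0]>100)&(hsv[...,0]<125)&(hsv[...,1]>150)&(hsv[...,2]>60)).astype(np.uint8)
roi=np.zeros_like(blue);roi[150:250,180:345]=1
m=blue*roi
print("blue z",np.nanpercentile(W[...,2][m>0],[5,25,50,75,95]))
cs,_=cv2.findContours(m,cv2.RETR_EXTERNAL,cv2.CHAIN_APPROX_NONE)
k=max(cs,key=cv2.contourArea)
# base plate part: left of u=272
mm=m.copy();mm[:,272:]=0;pts=np.argwhere(mm>0)[:,::-1].astype(np.float32)
Pw=np.array([ray(c,u,v,.012)[:2] for u,v in pts],np.float32)
print("plate rect",cv2.minAreaRect(Pw))
# guide walls etc.: points with z 0.02..0.06, guide region
def reg(zl,zh,u0,u1,v0,v1):
    M=np.zeros(im.shape[:2],bool);M[int(v0/s):int(v1/s),int(u0/s):int(u1/s)]=1
    return M&(W[...,2]>zl)&(W[...,2]<zh)
for n,a in dict(core=(.10,.12,320,395,270,350),pick=(.15,.18,280,330,280,330),knob=(.095,.12,415,445,280,330),handle=(.055,.08,460,490,270,340),stop=(.03,.06,510,535,280,330),can=(.115,.14,470,530,330,390),coup=(.05,.07,470,520,225,280),fit=(.065,.09,425,465,230,275),meter=(.02,.04,430,470,340,420)).items():
    M=reg(*a);p=W[M]
    print(n,len(p),p.mean(0).round(4) if len(p) else "", cv2.minAreaRect(p[:,:2].astype(np.float32)) if len(p)>3 else "")
M=reg(.07,.09,300,415,260,365);n,l,st,ce=cv2.connectedComponentsWithStats(M.astype(np.uint8))
for i in range(1,n):
    print("stud?",st[i,4],ce[i]*s,W[l==i].mean(0).round(4))
x=optics.capture("top");cr=x["image"][140:260,180:350];cv2.imwrite("pics/crop.png",cv2.resize(cr,None,fx=4.6,fy=4.6,interpolation=cv2.INTER_CUBIC))
E
```

```text
blue z [0.00840947 0.01090572 0.0125404  0.01421565 0.01663783]
plate rect ((0.54719477891922, 0.032824210822582245), (0.2704578638076782, 0.2723390460014343), 3.7904751300811768)
core 78 [0.5474 0.0341 0.1052] ((0.5475967526435852, 0.03384336084127426), (0.04403042048215866, 0.04385579749941826), 18.609756469726562)
pick 18 [0.5424 0.1504 0.1649] ((0.5424492359161377, 0.15104109048843384), (0.010685154236853123, 0.010636493563652039), 51.90110778808594)
knob 84 [ 0.5556 -0.1093  0.1157] ((0.5568743348121643, -0.1096062883734703), (0.04884689673781395, 0.017243627458810806), 4.794619083404541)
handle 118 [ 0.5635 -0.2081  0.0721] ((0.5637218356132507, -0.20835620164871216), (0.07696277648210526, 0.015565789304673672), 4.340909957885742)
stop 113 [ 0.5694 -0.3055  0.0416] ((0.5698374509811401, -0.30258968472480774), (0.04727444797754288, 0.03427356854081154), 0.5624105334281921)
can 275 [ 0.4508 -0.2474  0.1249] ((0.4503670930862427, -0.24822913110256195), (0.05492988973855972, 0.05506782606244087), 68.69127655029297)
coup 234 [ 0.6821 -0.2581  0.0603] ((0.6824986934661865, -0.2585855
[... 246 characters left out ...]
  0.0282] ((0.40391573309898376, -0.15669001638889313), (0.05551363527774811, 0.1348888874053955), 87.7908706665039)
stud? 11 [354.54545455 274.43181818] [0.6201 0.0425 0.0784]
stud? 12 [386.328125   288.54166667] [ 0.5907 -0.0241  0.0773]
stud? 13 [325.96153846 294.71153846] [0.5768 0.101  0.079 ]
stud? 214 [357.72488318 308.95151869] [0.5463 0.0339 0.0864]
stud? 48 [307.6171875  310.87239583] [0.5421 0.1373 0.0835]
stud? 1 [407.8125 306.25  ] [ 0.5548 -0.069   0.07  ]
stud? 1 [348.4375 309.375 ] [0.5448 0.0526 0.0896]
stud? 14 [389.84375    322.99107143] [ 0.5186 -0.0321  0.0778]
stud? 12 [329.296875   329.16666667] [0.5051 0.0923 0.0782]
stud? 10 [360.9375 344.0625] [0.4749 0.0267 0.0779]
```

View pics/crop.png

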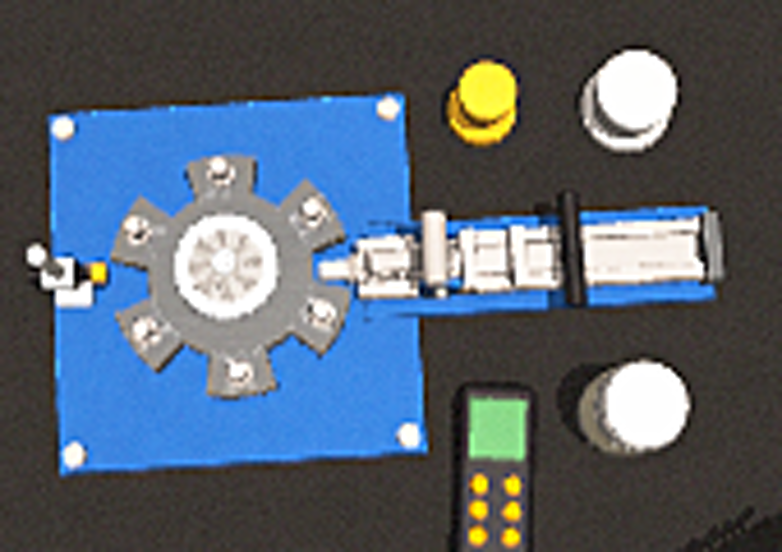

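Call:
step_arm(
  increments=[
    {"tx": 21,"ty": 31.5,"az": 4.4,"claw": -0.5},
    {"tx": 21,"ty": 31.5,"az": 4.4,"claw": -0.5},
    {"tx": 21,"ty": 31.5,"az": 4.4,"claw": -0.5},
    {"tx": 21,"ty": 31.5,"az": 4.4,"claw": -0.5},
    {"tx": 21,"ty": 31.5,"az": 4.4,"claw": -0.5},
    {"tx": 21,"ty": 31.5,"az": 4.4,"claw": -0.5},
    {"tx": 21,"ty": 31.5,"az": 4.4,"claw": -0.5},
    {"tx": 21,"ty": 31.5,"az": 4.4,"claw": -0.5},
    {"tx": 21,"ty": 31.5,"az": 4.4,"claw": -0.5},
    {"tx": 21,"ty": 31.5,"az": 4.4,"claw": -0.5},
    {"tx": 21,"ty": 31.5,"az": 4.4,"claw": -0.5},
    {"tx": 21,"ty": 31.5,"az": 4.4,"claw": -0.5},
  ],
)

```text
$.increments[0]: bad value
```

Call:
step_arm(
  increments=[
    {"tx": 21,"ty": 31.5,"az": 4.3,"claw": -0.5},
    {"tx": 21,"ty": 31.5,"az": 4.3,"claw": -0.5},
    {"tx": 21,"ty": 31.5,"az": 4.3,"claw": -0.5},
    {"tx": 21,"ty": 31.5,"az": 4.3,"claw": -0.5},
    {"tx": 21,"ty": 31.5,"az": 4.3,"claw": -0.5},
    {"tx": 21,"ty": 31.5,"az": 4.3,"claw": -0.5},
    {"claw": -0.5},
    {"claw": -0.5},
  ],
)

```text
$.increments[0]: bad value
```

Call:
step_arm(
  increments=[
    {"tx": 21,"ty": 31.5,"tz": 0,"ax": 0,"ay": 0,"az": 4.4,"claw": -0.5},
  ],
)

```text
time_s: 0.25
tcp_pos: [0.1974, -0.621, 0.2095]
eef_rot: [179.9, -0.1, -160.5]
contact_force: [1.3, 0.2, 0.3]
gripper_width: 0.0839
```

Call:
step_arm(
  increments=[
    {"tx": 21,"ty": 31.5,"tz": 0,"ax": 0,"ay": 0,"az": 4.4,"claw": -0.5},
    {"tx": 21,"ty": 31.5,"tz": 0,"ax": 0,"ay": 0,"az": 4.4,"claw": -0.5},
    {"tx": 21,"ty": 31.5,"tz": 0,"ax": 0,"ay": 0,"az": 4.4,"claw": -0.5},
    {"tx": 21,"ty": 31.5,"tz": 0,"ax": 0,"ay": 0,"az": 4.4,"claw": -0.5},
    {"tx": 21,"ty": 31.5,"tz": 0,"ax": 0,"ay": 0,"az": 4.4,"claw": -0.5},
    {"tx": 21,"ty": 31.5,"tz": 0,"ax": 0,"ay": 0,"az": 4.4,"claw": -0.5},
    {"tx": 21,"ty": 31.5,"tz": 0,"ax": 0,"ay": 0,"az": 4.4,"claw": -0.5},
    {"tx": 21,"ty": 31.5,"tz": 0,"ax": 0,"ay": 0,"az": 4.4,"claw": -0.5},
    {"tx": 21,"ty": 31.5,"tz": 0,"ax": 0,"ay": 0,"az": 4.4,"claw": -0.5},
    {"tx": 21,"ty": 31.5,"tz": 0,"ax": 0,"ay": 0,"az": 4.4,"claw": -0.5},
    {"tx": 21,"ty": 31.5,"tz": 0,"ax": 0,"ay": 0,"az": 4.4,"claw": -0.5},
    {"tx": 21,"ty": 31.5,"tz": 0,"ax": 0,"ay": 0,"az": 4.4,"claw": -0.5},
  ],
)

```text
time_s: 1.45
tcp_pos: [0.4514, -0.2401, 0.211]
eef_rot: [-180.0, 0.0, -107.3]
contact_force: [-0.1, 0.1, 0.8]
gripper_width: 0.0219
```

Call:
step_arm(
  increments=[
    {"tx": 21,"ty": 31.5,"tz": 0,"ax": 0,"ay": 0,"az": 4.4,"claw": -0.5},
    {"tx": 21,"ty": 31.5,"tz": 0,"ax": 0,"ay": 0,"az": 4.4,"claw": -0.5},
    {"tx": 21,"ty": 31.5,"tz": 0,"ax": 0,"ay": 0,"az": 4.2,"claw": -0.5},
    {"tx": 21,"ty": 31.5,"tz": 0,"ax": 0,"ay": 0,"az": 4.2,"claw": -0.5},
    {"tx": 21,"ty": 31.5,"tz": 0,"ax": 0,"ay": 0,"az": 4.2,"claw": -0.5},
    {"tx": 0,"ty": 0,"tz": 0,"ax": 0,"ay": 0,"az": 0,"claw": -0.5},
    {"tx": 0,"ty": 0,"tz": 0,"ax": 0,"ay": 0,"az": 0,"claw": -0.5},
  ],
)

```text
time_s: 2.15
tcp_pos: [0.5559, -0.0833, 0.2104]
eef_rot: [179.9, -0.0, -86.0]
contact_force: [-0.8, -0.1, -0.5]
gripper_width: 0.0219
```

```bash
python3 - <<'E'
from h import *
print(r.get_state()["joints"].round(1),r.get_state()["tcp_pos"])
E
```

```text
[ 11.4  10.  -13.8  -0.  -66.3  -7.5] [ 0.55588528 -0.08333938  0.21037696]
```

Call:
step_arm(
  increments=[
    {"tx": 0,"ty": 0,"tz": -20,"ax": 0,"ay": 0,"az": 0,"claw": -0.5},
    {"tx": 0,"ty": 0,"tz": -20,"ax": 0,"ay": 0,"az": 0,"claw": -0.5},
    {"tx": 0,"ty": 0,"tz": -20,"ax": 0,"ay": 0,"az": 0,"claw": -0.5},
    {"tx": 0,"ty": 0,"tz": -20,"ax": 0,"ay": 0,"az": 0,"claw": -0.5},
    {"tx": 0,"ty": 0,"tz": -20,"ax": 0,"ay": 0,"az": 0,"claw": -0.5},
    {"tx": 0,"ty": 0,"tz": 0,"ax": 0,"ay": 0,"az": 0,"claw": -0.5},
  ],
)

```text
time_s: 2.75
tcp_pos: [0.5533, -0.0853, 0.1085]
eef_rot: [179.7, 0.0, -86.2]
contact_force: [-0.4, -0.4, 0.1]
gripper_width: 0.0219
```

Call:
step_arm(
  increments=[
    {"tx": 0.3,"ty": -4,"tz": 0,"ax": 0,"ay": 0,"az": 0,"claw": -0.5},
    {"tx": 0.3,"ty": -4,"tz": 0,"ax": 0,"ay": 0,"az": 0,"claw": -0.5},
    {"tx": 0.3,"ty": -4,"tz": 0,"ax": 0,"ay": 0,"az": 0,"claw": -0.5},
    {"tx": 0.3,"ty": -4,"tz": 0,"ax": 0,"ay": 0,"az": 0,"claw": -0.5},
    {"tx": 0.3,"ty": -4,"tz": 0,"ax": 0,"ay": 0,"az": 0,"claw": -0.5},
    {"tx": 0.3,"ty": -4,"tz": 0,"ax": 0,"ay": 0,"az": 0,"claw": -0.5},
    {"tx": 0.3,"ty": -4,"tz": 0,"ax": 0,"ay": 0,"az": 0,"claw": -0.5},
  ],
)

```text
time_s: 3.45
tcp_pos: [0.5581, -0.1125, 0.111]
eef_rot: [-180.0, 0.0, -86.1]
contact_force: [-0.6, 0.1, 0.2]
gripper_width: 0.022
```

Call:
step_arm(
  increments=[
    {"tx": 0.2,"ty": -3.5,"tz": 0,"ax": 0,"ay": 0,"az": 0,"claw": -0.5},
    {"tx": 0.2,"ty": -3.5,"tz": 0,"ax": 0,"ay": 0,"az": 0,"claw": -0.5},
    {"tx": 0.2,"ty": -3.5,"tz": 0,"ax": 0,"ay": 0,"az": 0,"claw": -0.5},
    {"tx": 0.2,"ty": -3.5,"tz": 0,"ax": 0,"ay": 0,"az": 0,"claw": -0.5},
    {"tx": 0,"ty": 0,"tz": 0,"ax": 0,"ay": 0,"az": 0,"claw": -0.5},
    {"tx": 0,"ty": 0,"tz": 0,"ax": 0,"ay": 0,"az": 0,"claw": -0.5},
    {"tx": 0,"ty": 0,"tz": 20,"ax": 0,"ay": 0,"az": 0,"claw": -0.5},
    {"tx": 0,"ty": 0,"tz": 30,"ax": 0,"ay": 0,"az": 0,"claw": -0.5},
    {"tx": 0,"ty": 0,"tz": 30,"ax": 0,"ay": 0,"az": 0,"claw": -0.5},
    {"tx": 0,"ty": 0,"tz": 0,"ax": 0,"ay": 0,"az": 0,"claw": -0.5},
    {"tx": 0,"ty": 0,"tz": 0,"ax": 0,"ay": 0,"az": 0,"claw": -0.5},
  ],
)

```text
time_s: 4.55
tcp_pos: [0.5591, -0.1258, 0.1916]
eef_rot: [-179.9, 0.0, -86.1]
contact_force: [-0.3, 0.6, -0.9]
gripper_width: 0.0218
```

```bash
python3 - <<'E'
from h import *
c=optics.capture("scene");cv2.imwrite("pics/s1.png",cv2.resize(c["image"][140:260,160:360],None,fx=4,fy=4,interpolation=cv2.INTER_CUBIC))
s=r.get_state();print(s["tcp_pos"],s["contact_force"])
W=cloud(c).reshape(-1,3);e=np.array([.0655,-.9979]);q=W[:,:2]-[.5477,.0343];d=q@e;l=q@[.9979,.0655]
for z0,z1 in((.085,.12),):
    M=(d>.10)&(d<.21)&(abs(l)<.03)&(W[:,2]>z0)&(W[:,2]<z1);print(M.sum(),np.percentile(d[M],[2,50,98]),W[M,2].max())
E
```

```text
[ 0.55849133 -0.12584558  0.19060853] [-0.21675655  0.7053523   0.48875424]
122 [0.13590639 0.14095565 0.15185451] 0.11994083708449842
```

View pics/s1.png

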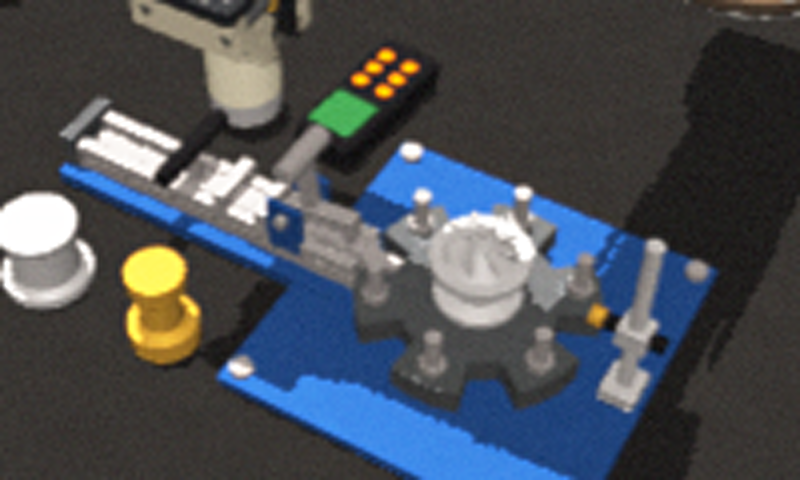

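The pawl is still down: its knob is at about (305,150) in the crop, above the cheeks. I'll repeat the push and look while the fingers are still in contact.

Call:
step_arm(
  increments=[
    {"tx": -1,"ty": 15,"tz": 0,"ax": 0,"ay": 0,"az": 0,"claw": -0.5},
    {"tx": -1,"ty": 15,"tz": 0,"ax": 0,"ay": 0,"az": 0,"claw": -0.5},
    {"tx": -1,"ty": 15,"tz": 0,"ax": 0,"ay": 0,"az": 0,"claw": -0.5},
    {"tx": 0,"ty": 0,"tz": -20,"ax": 0,"ay": 0,"az": 0,"claw": -0.5},
    {"tx": 0,"ty": 0,"tz": -20,"ax": 0,"ay": 0,"az": 0,"claw": -0.5},
    {"tx": 0,"ty": 0,"tz": -20,"ax": 0,"ay": 0,"az": 0,"claw": -0.5},
    {"tx": 0,"ty": 0,"tz": -22,"ax": 0,"ay": 0,"az": 0,"claw": -0.5},
    {"tx": 0,"ty": 0,"tz": 0,"ax": 0,"ay": 0,"az": 0,"claw": -0.5},
    {"tx": 0.3,"ty": -5,"tz": 0,"ax": 0,"ay": 0,"az": 0,"claw": -0.5},
    {"tx": 0.3,"ty": -5,"tz": 0,"ax": 0,"ay": 0,"az": 0,"claw": -0.5},
    {"tx": 0.3,"ty": -5,"tz": 0,"ax": 0,"ay": 0,"az": 0,"claw": -0.5},
    {"tx": 0.3,"ty": -5,"tz": 0,"ax": 0,"ay": 0,"az": 0,"claw": -0.5},
  ],
)

```text
time_s: 5.8
tcp_pos: [0.5575, -0.1016, 0.1099]
eef_rot: [-179.9, 0.0, -86.1]
contact_force: [0.3, -0.1, -0.1]
gripper_width: 0.0221
```

Call:
step_arm(
  increments=[
    {"tx": 0.3,"ty": -5,"tz": 0,"ax": 0,"ay": 0,"az": 0,"claw": -0.5},
    {"tx": 0.3,"ty": -5,"tz": 0,"ax": 0,"ay": 0,"az": 0,"claw": -0.5},
    {"tx": 0.3,"ty": -5,"tz": 0,"ax": 0,"ay": 0,"az": 0,"claw": -0.5},
    {"tx": 0.3,"ty": -5,"tz": 0,"ax": 0,"ay": 0,"az": 0,"claw": -0.5},
    {"tx": 0,"ty": 0,"tz": 0,"ax": 0,"ay": 0,"az": 0,"claw": -0.5},
  ],
)

```text
time_s: 6.3
tcp_pos: [0.5582, -0.1217, 0.1089]
eef_rot: [180.0, -0.0, -86.2]
contact_force: [0.5, 0.5, 0.3]
gripper_width: 0.0218
```

```bash
python3 - <<'E'
from h import *
c=optics.capture("scene");cv2.imwrite("pics/s2.png",cv2.resize(c["image"][130:250,160:360],None,fx=4,fy=4,interpolation=cv2.INTER_CUBIC))
s=r.get_state();print(s["tcp_pos"],s["contact_force"])
E
```

```text
[ 0.55823242 -0.12145419  0.10891161] [-0.47224216  0.92490884  0.77207448]
```

View pics/s2.png

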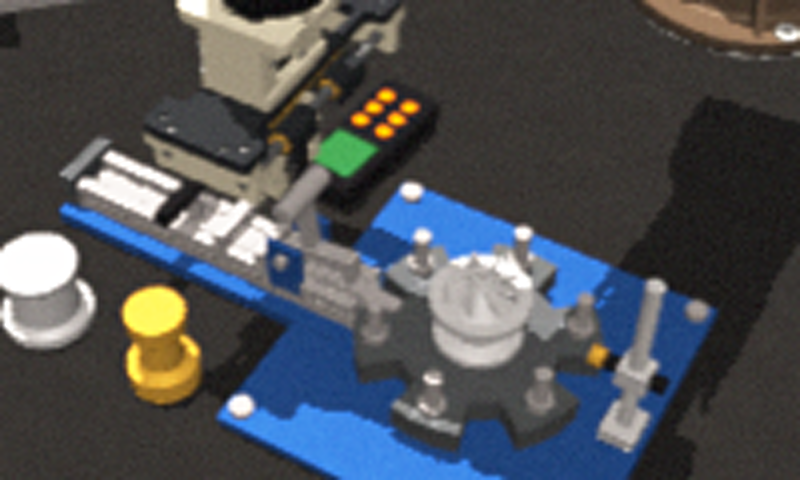

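The knob is at about (305,195) and still down. The gripper looks as if it is beyond it, so I'll check this by projecting known points.

```bash
python3 - <<'E'
from m import *
c=optics.capture("scene");R=np.array(c["R"]);t=np.array(c["t"])
def pj(X):
    p=R@X+t;return ((c["fx"]*p[0]/p[2]+c["cx"]-160)*4,(c["fy"]*p[1]/p[2]+c["cy"]-130)*4)
s=r.get_state();T=np.array(s["tcp_pos"]);e=np.array([.0655,-.9979,0]);A=np.array([.5477,.0343,0]);ey=np.array([.9979,.0655,0])
print("tcp",pj(T),"tip",pj(T-[0,0,.019]),"body",pj(T+[0,0,.047]))
for n,d,z in(("knob down",.138,.108),("knob over",.184,.096),("core",0,.113),("stop",.343,.046),("handle",.245,.066)):print(n,pj(A+d*e+[0,0,z]))
W=cloud(c)
for u,v in((305,195),(300,230),(220,140),(240,180),(270,175)):
    print((u,v),W[130+v//4,160+u//4])
c=optics.capture("top");W=cloud(c)
cv2.imwrite("pics/t2.png",cv2.resize(c["image"][140:260,200:350],None,fx=5,fy=5,interpolation=cv2.INTER_CUBIC))
E
```

```text
tcp (np.float64(286.3748253442311), np.float64(187.82413850115074)) tip (np.float64(287.621835664483), np.float64(206.34137098747203)) body (np.float64(283.130804474083), np.float64(139.65269383269458))
knob down (np.float64(308.0175405936428), np.float64(197.57950920792678))
knob over (np.float64(254.67877707590708), np.float64(186.13913901173225))
core (np.float64(482.0060403608975), np.float64(266.692056701134))
stop (np.float64(89.91557591266815), np.float64(158.25888684397603))
handle (np.float64(189.58659043829812), np.float64(185.0548369107371))
(305, 195) [ 0.56006699 -0.10412971  0.11604368]
(300, 230) [ 0.56408971 -0.10639395  0.08117963]
(220, 140) [ 0.64338112 -0.10105047  0.23336211]
(240, 180) [ 0.65132988 -0.08120229  0.2169022 ]
(270, 175) [ 0.58727994 -0.11256423  0.1535113 ]
```

View pics/t2.png

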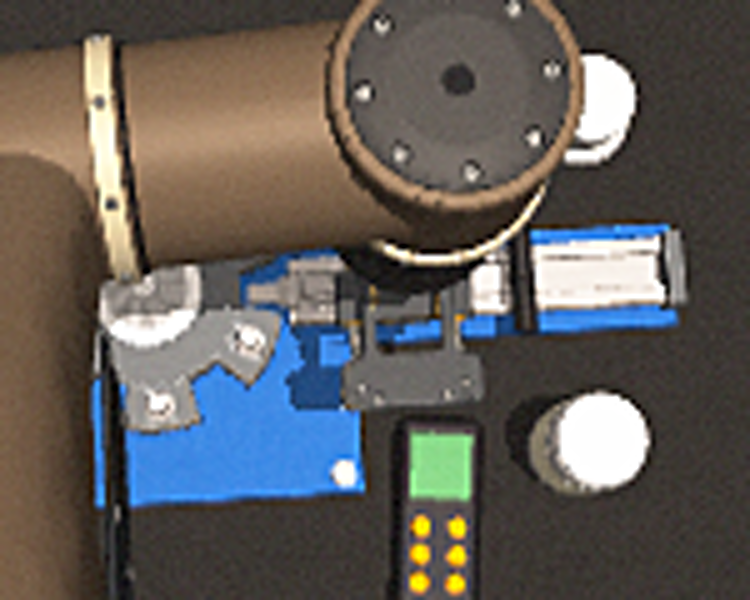

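```bash
python3 - <<'E'
from m import *
c=optics.capture("scene");W=cloud(c)
cv2.imwrite("pics/z3.png",cv2.resize(c["image"][140:200,195:275],None,fx=10,fy=10,interpolation=cv2.INTER_CUBIC))
e=np.array([.0655,-.9979]);q=W[...,:2]-[.5477,.0343];d=q@e;l=q@[.9979,.0655]
for v in range(164,186,2):print(v,[(int(1e3*d[v,u]),int(1e3*l[v,u]),int(1e3*W[v,u,2])) for u in range(220,246,3)])
E
```

```text
164 [(132, 78, 233), (126, 73, 232), (121, 68, 231), (128, 46, 210), (120, 44, 212), (116, 37, 208), (117, 21, 195), (207, -130, 28), (198, -134, 29)]
166 [(128, 84, 234), (121, 80, 234), (116, 76, 233), (126, 50, 207), (119, 47, 208), (117, 36, 200), (144, -18, 141), (202, -121, 28), (194, -127, 28)]
168 [(125, 88, 232), (120, 83, 231), (117, 75, 225), (125, 52, 202), (119, 46, 200), (150, -11, 136), (144, -17, 134), (197, -114, 27), (187, -116, 31)]
170 [(120, 96, 234), (117, 88, 229), (124, 67, 208), (144, 26, 163), (160, -9, 125), (150, -10, 129), (199, -98, 31), (191, -105, 29), (184, -111, 28)]
172 [(120, 96, 228), (116, 89, 224), (153, 28, 154), (145, 25, 155), (229, -107, 0), (207, -92, 23), (145, -17, 118), (187, -97, 29), (178, -101, 30)]
174 [(122, 94, 219), (116, 91, 219), (153, 29, 147), (145, 26, 148), (223, -98, 1), (148, -7, 117), (142, -13, 115), (135, -18, 114), (174, -95, 28)]
176 [(128, 87, 202), (118, 89, 209), (154, 27, 137), (146, 25, 139), (218, -89, 2), (143, 0, 118), (137, -4, 117), (181, -88, 21), (170, -88, 27)]
178 [(128, 88, 197), (119, 88, 201), (154, 28, 130), (145, 27, 133), (147, 10, 117), (141, 4, 116), (136, -2, 112), (181, -86, 14), (170, -88, 19)]
180 [(211, -16, 52), (119, 88, 194), (226, -67, 0), (153, 17, 112), (143, 17, 118), (137, 11, 115), (192, -86, 0), (183, -90, 1), (168, -84, 14)]
182 [(205, -7, 54), (204, -21, 42), (221, -59, 0), (146, 27, 117), (140, 21, 114), (135, 13, 110), (138, -4, 92), (179, -83, 0), (171, -88, 0)]
184 [(202, -3, 51), (203, -18, 36), (215, -50, 1), (148, 25, 106), (138, 25, 112), (140, 7, 94), (137, -2, 87), (174, -75, 0), (166, -80, 0)]
```

View pics/z3.png

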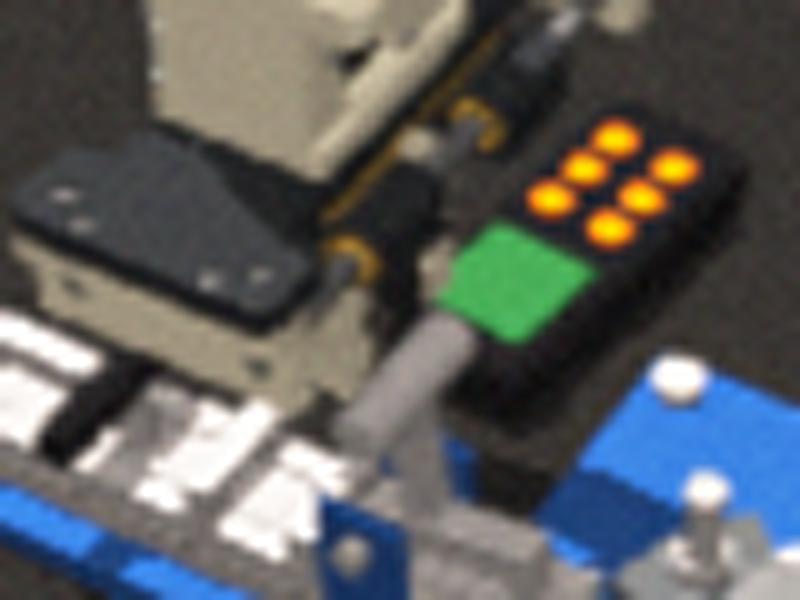

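The zoom shows a fingertip ending at (330,400), just above the knob. The cloud puts the tips at z ≈ 126 mm while the reported TCP is at 109 mm. So the tips sit about 17 mm above the reported TCP, not 19 mm below it, and both pushes passed over the knob. I'll back off, go lower and measure the tips again.

Call:
step_arm(
  increments=[
    {"tx": 0,"ty": 0,"tz": 10,"ax": 0,"ay": 0,"az": 0,"claw": -0.5},
    {"tx": -1,"ty": 14,"tz": 0,"ax": 0,"ay": 0,"az": 0,"claw": -0.5},
    {"tx": -1,"ty": 14,"tz": 0,"ax": 0,"ay": 0,"az": 0,"claw": -0.5},
    {"tx": -1,"ty": 14,"tz": 0,"ax": 0,"ay": 0,"az": 0,"claw": -0.5},
    {"tx": 0,"ty": 0,"tz": -15,"ax": 0,"ay": 0,"az": 0,"claw": -0.5},
    {"tx": 0,"ty": 0,"tz": -15,"ax": 0,"ay": 0,"az": 0,"claw": -0.5},
    {"tx": 0,"ty": 0,"tz": 0,"ax": 0,"ay": 0,"az": 0,"claw": -0.5},
  ],
)

```text
time_s: 7.2
tcp_pos: [0.5537, -0.078, 0.0872]
eef_rot: [179.8, 0.0, -86.1]
contact_force: [-0.9, -0.4, -0.3]
gripper_width: 0.0218
```

```bash
cat > tips.py <<'E'
from m import *
c=optics.capture("scene");W=cloud(c);s=r.get_state();T=s["tcp_pos"];print(T,s["contact_force"])
e=np.array([.0655,-.9979]);q=W[...,:2]-[.5477,.0343];d=q@e;l=q@[.9979,.0655];tq=T[:2]-[.5477,.0343];td=tq@e;tl=tq@[.9979,.0655]
M=(abs(d-td)<.016)&(l-tl>.005)&(l-tl<.04)&(W[...,2]>.075)
for v in range(150,210,2):
    k=np.where(M[v])[0]
    if len(k):print(v,[(int(1e3*d[v,u]),int(1e3*l[v,u]),int(1e3*W[v,u,2])) for u in k[::2]])
print(td,tl)
E
python3 tips.py
```

```text
[ 0.55445996 -0.07826565  0.08831034] [-0.07872625 -0.07936165  0.81903043]
182 [(102, 25, 138), (103, 12, 127)]
184 [(101, 30, 136), (101, 21, 128)]
186 [(108, 25, 120), (100, 27, 126), (101, 16, 115)]
188 [(107, 27, 114), (102, 26, 116), (101, 16, 107)]
190 [(102, 25, 106)]
0.11277203625432332 -0.0006272902256994834
```

Call:
step_arm(
  increments=[
    {"tx": 0,"ty": 0,"tz": -14,"ax": 0,"ay": 0,"az": 0,"claw": -0.5},
    {"tx": 0.3,"ty": -4,"tz": 0,"ax": 0,"ay": 0,"az": 0,"claw": -0.5},
    {"tx": 0.3,"ty": -4,"tz": 0,"ax": 0,"ay": 0,"az": 0,"claw": -0.5},
    {"tx": 0.3,"ty": -4,"tz": 0,"ax": 0,"ay": 0,"az": 0,"claw": -0.5},
    {"tx": 0.3,"ty": -4,"tz": 0,"ax": 0,"ay": 0,"az": 0,"claw": -0.5},
    {"tx": 0.3,"ty": -4,"tz": 0,"ax": 0,"ay": 0,"az": 0,"claw": -0.5},
    {"tx": 0.3,"ty": -4,"tz": 0,"ax": 0,"ay": 0,"az": 0,"claw": -0.5},
    {"tx": 0.3,"ty": -4,"tz": 0,"ax": 0,"ay": 0,"az": 0,"claw": -0.5},
  ],
)

```text
time_s: 8.05
tcp_pos: [0.5574, -0.1075, 0.0751]
eef_rot: [-180.0, -0.0, -86.1]
contact_force: [0.6, -0.3, 0.3]
gripper_width: 0.0216
```

Call:
step_arm(
  increments=[
    {"tx": 0.3,"ty": -4,"tz": 0,"ax": 0,"ay": 0,"az": 0,"claw": -0.5},
    {"tx": 0.3,"ty": -4,"tz": 0,"ax": 0,"ay": 0,"az": 0,"claw": -0.5},
    {"tx": 0.3,"ty": -4,"tz": 0,"ax": 0,"ay": 0,"az": 0,"claw": -0.5},
    {"tx": 0.3,"ty": -4,"tz": 0,"ax": 0,"ay": 0,"az": 0,"claw": -0.5},
    {"tx": 0.3,"ty": -4,"tz": 0,"ax": 0,"ay": 0,"az": 0,"claw": -0.5},
    {"tx": 0,"ty": 0,"tz": 0,"ax": 0,"ay": 0,"az": 0,"claw": -0.5},
    {"tx": 0,"ty": 0,"tz": 0,"ax": 0,"ay": 0,"az": 0,"claw": -0.5},
  ],
)

```text
time_s: 8.75
tcp_pos: [0.5588, -0.1272, 0.075]
eef_rot: [180.0, -0.0, -86.1]
contact_force: [0.8, -0.2, 0.6]
gripper_width: 0.0219
```

```bash
cat > reg.py <<'E'
from m import *
def look(n="scene"):
    c=optics.capture(n);W=cloud(c);q=W[...,:2]-[.5477,.0343];return c,q@[.0655,-.9979],q@[.9979,.0655],W[...,2]
E
python3 - <<'E'
from reg import *
c,d,l,z=look();s=r.get_state();print(s["tcp_pos"],s["contact_force"])
M=(d>.1)&(d<.2)&(abs(l)<.007)&(z>.08)&(z<.125)
print(M.sum(),sorted((int(1e3*a),int(1e3*b)) for a,b in zip(d[M],z[M]))[::3])
E
```

```text
[ 0.55882198 -0.1270683   0.07494406] [0.11153829 0.80284536 0.22424657]
47 [(106, 84), (107, 90), (109, 86), (112, 91), (113, 86), (114, 94), (117, 89), (118, 96), (120, 98), (123, 99), (131, 82), (135, 80), (152, 81), (155, 80), (156, 83), (160, 83)]
```

The pawl arm now stands up, with its nose at d ≈ 106–123 mm and z up to 99 mm. I'll lift, confirm that it stays, and go to the handle.

Call:
step_arm(
  increments=[
    {"tx": 0,"ty": 0,"tz": 20,"ax": 0,"ay": 0,"az": 0,"claw": -0.5},
    {"tx": 0,"ty": 0,"tz": 40,"ax": 0,"ay": 0,"az": 0,"claw": -0.5},
    {"tx": 3.5,"ty": -13,"tz": 0,"ax": 0,"ay": 0,"az": 0,"claw": -0.5},
    {"tx": 3.5,"ty": -13,"tz": 0,"ax": 0,"ay": 0,"az": 0,"claw": -0.5},
    {"tx": 3.5,"ty": -13,"tz": 0,"ax": 0,"ay": 0,"az": 0,"claw": -0.5},
    {"tx": 3,"ty": -13,"tz": 0,"ax": 0,"ay": 0,"az": 0,"claw": -0.5},
    {"tx": 0,"ty": 0,"tz": 0,"ax": 0,"ay": 0,"az": 0,"claw": -0.5},
    {"tx": 0,"ty": 0,"tz": 0,"ax": 0,"ay": 0,"az": 0,"claw": -0.5},
  ],
)

```text
time_s: 9.6
tcp_pos: [0.5719, -0.1797, 0.134]
eef_rot: [179.9, 0.0, -86.2]
contact_force: [-0.5, 0.1, 0.0]
gripper_width: 0.0216
```

```bash
python3 - <<'E'
from reg import *
c,d,l,z=look();s=r.get_state();print(s["tcp_pos"],s["contact_force"])
q=s["tcp_pos"][:2]-[.5477,.0343];print("tcp d,l",q@[.0655,-.9979],q@[.9979,.0655])
def st(n,M):print(n,M.sum(),np.percentile(d[M],[3,50,97]).round(4),np.percentile(z[M],[3,50,97]).round(4))
st("knob",(d>.165)&(d<.2)&(abs(l)<.03)&(z>.085)&(z<.115))
st("arm",(d>.1)&(d<.13)&(abs(l)<.007)&(z>.08)&(z<.115))
st("handle",(d>.22)&(d<.27)&(abs(l)<.045)&(z>.06)&(z<.085))
st("can",(abs(d-.275)<.05)&(abs(l+.115)<.05)&(z>.11)&(z<.14))
E
```

```text
[ 0.57192731 -0.17937044  0.13423799] [-1.20955015  0.33818334  0.21972842]
tcp d,l 0.2148086212630888 0.010181022369925808
knob 119 [0.1675 0.1793 0.1898] [0.088  0.1021 0.1074]
arm 36 [0.1072 0.1151 0.1243] [0.0839 0.0919 0.1004]
handle 128 [0.2362 0.241  0.2505] [0.0625 0.0715 0.0757]
can 28 [0.247  0.2518 0.2592] [0.1103 0.1144 0.1192]
```

Call:
step_arm(
  increments=[
    {"tx": 0,"ty": 0,"tz": -25,"ax": 0,"ay": 0,"az": 0,"claw": -0.5},
    {"tx": 0,"ty": 0,"tz": -25,"ax": 0,"ay": 0,"az": 0,"claw": -0.5},
    {"tx": 0,"ty": 0,"tz": -20,"ax": 0,"ay": 0,"az": 0,"claw": -0.5},
    {"tx": 0,"ty": 0,"tz": -16,"ax": 0,"ay": 0,"az": 0,"claw": -0.5},
    {"tx": 0,"ty": 0,"tz": 0,"ax": 0,"ay": 0,"az": 0,"claw": -0.5},
    {"tx": 0.3,"ty": -4,"tz": 0,"ax": 0,"ay": 0,"az": 0,"claw": -0.5},
    {"tx": 0.3,"ty": -4,"tz": 0,"ax": 0,"ay": 0,"az": 0,"claw": -0.5},
    {"tx": 0.3,"ty": -4,"tz": 0,"ax": 0,"ay": 0,"az": 0,"claw": -0.5},
    {"tx": 0.3,"ty": -4,"tz": 0,"ax": 0,"ay": 0,"az": 0,"claw": -0.5},
    {"tx": 0.3,"ty": -4,"tz": 0,"ax": 0,"ay": 0,"az": 0,"claw": -0.5},
    {"tx": 0.3,"ty": -4,"tz": 0,"ax": 0,"ay": 0,"az": 0,"claw": -0.5},
  ],
)

```text
time_s: 10.75
tcp_pos: [0.5749, -0.203, 0.05]
eef_rot: [-179.9, 0.0, -86.1]
contact_force: [0.2, 5.8, 5.2]
gripper_width: 0.0219
```

```bash
cat > hd.py <<'E'
from reg import *
c,d,l,z=look();s=r.get_state();print(s["tcp_pos"],s["contact_force"])
q=s["tcp_pos"][:2]-[.5477,.0343];print("tcp d,l",q@[.0655,-.9979],q@[.9979,.0655])
c,d,l,z=look("top")
M=(d>.22)&(d<.345)&(abs(l)<.045)&(z>.06)&(z<.085)&(c["image"].max(-1)<70)
print("handle top",M.sum(),np.percentile(d[M],[3,50,97]),np.percentile(l[M],[3,97]),np.median(z[M])) if M.sum() else print("hidden")
c,d,l,z=look("scene")
M=(d>.22)&(d<.345)&(abs(l)<.045)&(z>.06)&(z<.08)&(c["image"].max(-1)<70)
print("handle scene",M.sum(),np.percentile(d[M],[3,50,97]),np.percentile(l[M],[3,97]))if M.sum() else 0
E
python3 hd.py
```

```text
[ 0.57494535 -0.20354645  0.04995524] [0.11347825 3.24552561 3.72060313]
tcp d,l 0.23913154721652485 0.011609188001983838
handle top 18 [0.24911849 0.25502356 0.26015689] [-0.03883866 -0.0269982 ] 0.07330082069012914
handle scene 13 [0.22926199 0.23515851 0.2436048 ] [-0.00163754  0.00207912]
```

Call:
step_arm(
  increments=[
    {"tx": 0.3,"ty": -5,"tz": 0,"ax": 0,"ay": 0,"az": 0,"claw": -0.5},
    {"tx": 0.3,"ty": -5,"tz": 0,"ax": 0,"ay": 0,"az": 0,"claw": -0.5},
    {"tx": 0.3,"ty": -5,"tz": 0,"ax": 0,"ay": 0,"az": 0,"claw": -0.5},
    {"tx": 0.3,"ty": -5,"tz": 0,"ax": 0,"ay": 0,"az": 0,"claw": -0.5},
    {"tx": 0.3,"ty": -5,"tz": 0,"ax": 0,"ay": 0,"az": 0,"claw": -0.5},
    {"tx": 0.3,"ty": -5,"tz": 0,"ax": 0,"ay": 0,"az": 0,"claw": -0.5},
    {"tx": 0.3,"ty": -5,"tz": 0,"ax": 0,"ay": 0,"az": 0,"claw": -0.5},
    {"tx": 0.3,"ty": -5,"tz": 0,"ax": 0,"ay": 0,"az": 0,"claw": -0.5},
    {"tx": 0.3,"ty": -5,"tz": 0,"ax": 0,"ay": 0,"az": 0,"claw": -0.5},
    {"tx": 0.3,"ty": -5,"tz": 0,"ax": 0,"ay": 0,"az": 0,"claw": -0.5},
    {"tx": 0.3,"ty": -5,"tz": 0,"ax": 0,"ay": 0,"az": 0,"claw": -0.5},
    {"tx": 0.3,"ty": -5,"tz": 0,"ax": 0,"ay": 0,"az": 0,"claw": -0.5},
  ],
)

```text
time_s: 12.1
tcp_pos: [0.5781, -0.2627, 0.0496]
eef_rot: [-180.0, 0.0, -86.1]
contact_force: [-0.0, 7.0, 6.6]
gripper_width: 0.0219
```

Call:
step_arm(
  increments=[
    {"tx": 0.2,"ty": -3,"tz": 0,"ax": 0,"ay": 0,"az": 0,"claw": -0.5},
    {"tx": 0.2,"ty": -3,"tz": 0,"ax": 0,"ay": 0,"az": 0,"claw": -0.5},
    {"tx": 0.1,"ty": -2,"tz": 0,"ax": 0,"ay": 0,"az": 0,"claw": -0.5},
  ],
)

```text
time_s: 12.4
tcp_pos: [0.5786, -0.2708, 0.0496]
eef_rot: [-180.0, 0.0, -86.1]
contact_force: [-1.2, 6.9, 6.6]
gripper_width: 0.0219
```

```bash
python3 hd.py
```

```text
[ 0.5785711  -0.27101789  0.04954769] [-0.50197406  4.90043464  6.21902682]
tcp d,l 0.3066987773040338 0.01080794847952921
handle top 18 [0.31623161 0.32115768 0.32775651] [-0.03995745 -0.02907881] 0.07239748325797209
handle scene 23 [0.29795329 0.31217571 0.32501424] [-0.00139144  0.04112376]
```

Call:
step_arm(
  increments=[
    {"tx": 0.1,"ty": -2,"tz": 0,"ax": 0,"ay": 0,"az": 0,"claw": -0.5},
    {"tx": 0.1,"ty": -2,"tz": 0,"ax": 0,"ay": 0,"az": 0,"claw": -0.5},
    {"tx": 0.1,"ty": -2,"tz": 0,"ax": 0,"ay": 0,"az": 0,"claw": -0.5},
  ],
)

```text
time_s: 12.85
tcp_pos: [0.5788, -0.2766, 0.0496]
eef_rot: [-180.0, 0.0, -86.1]
contact_force: [-1.0, 5.9, 6.7]
gripper_width: 0.022
```

Call:
step_arm(
  increments=[
    {"tx": 0.1,"ty": -1,"tz": 0,"ax": 0,"ay": 0,"az": 0,"claw": -0.5},
    {"tx": 0.1,"ty": -1,"tz": 0,"ax": 0,"ay": 0,"az": 0,"claw": -0.5},
  ],
)

```text
time_s: 13.05
tcp_pos: [0.5789, -0.2781, 0.0496]
eef_rot: [-180.0, 0.1, -86.1]
contact_force: [-1.0, 13.7, 9.6]
gripper_width: 0.022
```

Call:
step_arm(
  increments=[
    {"tx": 0.1,"ty": -1,"tz": 0,"ax": 0,"ay": 0,"az": 0,"claw": -0.5},
  ],
)

```text
time_s: 13.15
tcp_pos: [0.579, -0.2784, 0.0496]
eef_rot: [-180.0, 0.1, -86.1]
contact_force: [-1.9, 16.2, 11.8]
gripper_width: 0.0218
```

Call:
step_arm(
  increments=[
    {"tx": 0.1,"ty": -1,"tz": 0,"ax": 0,"ay": 0,"az": 0,"claw": -0.5},
    {"tx": 0,"ty": 0,"tz": 0,"ax": 0,"ay": 0,"az": 0,"claw": -0.5},
  ],
)

```text
time_s: 13.35
tcp_pos: [0.5791, -0.2789, 0.0498]
eef_rot: [-180.0, 0.1, -86.1]
contact_force: [-2.3, 17.0, 11.7]
gripper_width: 0.0219
```

Call:
step_arm(
  increments=[
    {"tx": -0.3,"ty": 5,"tz": 0,"ax": 0,"ay": 0,"az": 0,"claw": -0.5},
    {"tx": -0.7,"ty": 10,"tz": 0,"ax": 0,"ay": 0,"az": 0,"claw": -0.5},
    {"tx": 0,"ty": 0,"tz": 40,"ax": 0,"ay": 0,"az": 0,"claw": -0.5},
    {"tx": 0,"ty": 0,"tz": 45,"ax": 0,"ay": 0,"az": 0,"claw": -0.5},
    {"tx": 0,"ty": 40,"tz": 0,"ax": 0,"ay": 0,"az": 0,"claw": -0.5},
    {"tx": 0,"ty": 40,"tz": 0,"ax": 0,"ay": 0,"az": 0,"claw": -0.5},
    {"tx": 0,"ty": 0,"tz": 0,"ax": 0,"ay": 0,"az": 0,"claw": -1},
    {"tx": 0,"ty": 0,"tz": 0,"ax": 0,"ay": 0,"az": 0,"claw": -1},
  ],
)

```text
time_s: 14.15
tcp_pos: [0.5778, -0.1852, 0.1339]
eef_rot: [180.0, -0.0, -86.0]
contact_force: [-0.4, 0.8, 1.2]
gripper_width: 0.0108
```

```bash
python3 hd.py; python3 - <<'E'
from reg import *
c,d,l,z=look()
M=(d>.165)&(d<.2)&(abs(l)<.03)&(z>.085)&(z<.115);print("knob",M.sum(),np.median(d[M]),np.median(z[M]))
M=(abs(l)<.012)&(z>.03)&(z<.06)&(d>.09)&(d<.35)
q=r.get_state()["tcp_pos"];print(q,r.get_state()["joints"].round(1))
# studs
M=(z>.07)&(z<.083)&(abs(np.hypot(d,l)-.073)<.012);n,L,S,C=cv2.connectedComponentsWithStats(M.astype(np.uint8),connectivity=8)
for i in range(1,n):
    if S[i,4]>4:print("stud",S[i,4],np.degrees(np.arctan2(l[L==i].mean(),d[L==i].mean())).round(1),np.hypot(l[L==i].mean(),d[L==i].mean()).round(4),z[L==i].max())
cv2.imwrite("pics/s4.png",cv2.resize(c["image"][130:250,160:360],None,fx=4,fy=4,interpolation=cv2.INTER_CUBIC))
E
```

```text
[ 0.5777647  -0.18591601  0.1338102 ] [-0.24805323 -0.33866983 -0.48364852]
tcp d,l 0.22172279838795533 0.015577418559386524
handle top 95 [0.32268095 0.3277644  0.33667935] [-0.03960839  0.03646605] 0.0726558877277318
handle scene 78 [0.32320855 0.32785539 0.33681509] [-0.00742395  0.04095862]
knob 120 0.17928995891497196 0.10214469227102568
[ 0.5777087  -0.1868708   0.13360321] [  0.5  17.7 -14.2   0.  -58.2   3.3]
stud 19 -87.9 0.0692 0.08133509220883886
stud 17 -24.6 0.0708 0.08144758299115386
stud 19 -150.7 0.0712 0.08105969542685854
stud 21 34.5 0.0742 0.07985032025393927
stud 19 92.5 0.0764 0.0819952170808696
stud 24 150.3 0.0747 0.08041992621317555
```

View pics/s4.png

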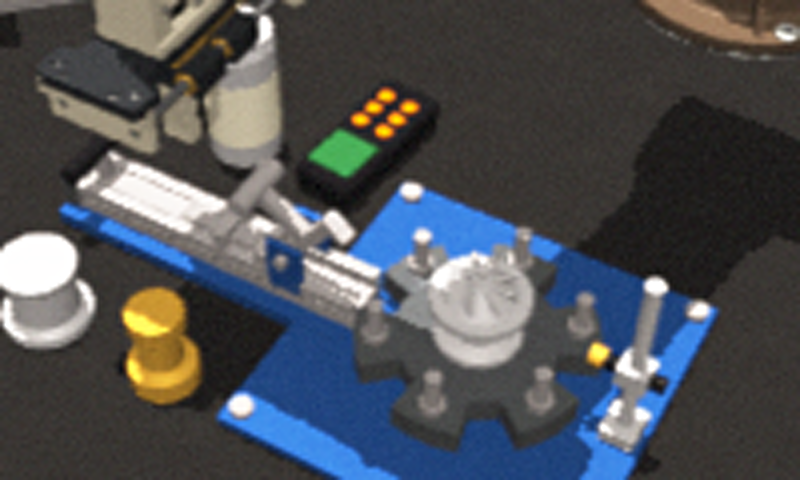

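The handle is at (85,165), against the end stop. The pawl is thrown over: knob at (250,195), nose up at (340,225). The bar tip is clear of the plate. Studs measure −26°, 33°, 92° and so on in the fixture frame. I'll work out the stroke rows with the jaws shut and set radially, driving from φ = −47° to +93°.

```bash
python3 - <<'E'
import numpy as np
A=np.array([547.7,34.3])
def P(f):f=np.radians(f);return A+66*(np.cos(f)*np.array([.0655,-.9979])+np.sin(f)*np.array([.9979,.0655]))
p=P(-47);print(p)
for f in range(-40,94,7):
    s=np.round(P(f)-p,1);p=p+s;print(f,s)
E
```

```text
[502.48030023 -13.77900884]
-40 [ 6.2 -5.2]
-33 [ 6.8 -4.3]
-26 [ 7.2 -3.5]
-19 [ 7.7 -2.6]
-12 [ 7.9 -1.6]
-5 [ 8.  -0.7]
2 [8.  0.3]
9 [8.  1.3]
16 [7.7 2.3]
23 [7.4 3.1]
30 [7.  4.1]
37 [6.4 4.9]
44 [5.8 5.6]
51 [5.  6.3]
58 [4.3 6.8]
65 [3.3 7.4]
72 [2.5 7.6]
79 [1.5 8. ]
86 [0.5 8. ]
93 [-0.4  8. ]
```

Call:
step_arm(
  increments=[
    {"tx": -4.4,"ty": 10.2,"tz": 0,"ax": 0,"ay": 0,"az": -8.1,"claw": -1},
    {"tx": -4.4,"ty": 10.2,"tz": 0,"ax": 0,"ay": 0,"az": -8.1,"claw": -1},
    {"tx": -4.4,"ty": 10.2,"tz": 0,"ax": 0,"ay": 0,"az": -8.1,"claw": -1},
    {"tx": -4.4,"ty": 10.2,"tz": 0,"ax": 0,"ay": 0,"az": -8.1,"claw": -1},
    {"tx": -4.4,"ty": 10.2,"tz": 0,"ax": 0,"ay": 0,"az": -8.1,"claw": -1},
    {"tx": -4.4,"ty": 10.2,"tz": 0,"ax": 0,"ay": 0,"az": -8.1,"claw": -1},
    {"tx": -4.4,"ty": 10.2,"tz": 0,"ax": 0,"ay": 0,"az": -8.1,"claw": -1},
    {"tx": -4.4,"ty": 10.2,"tz": 0,"ax": 0,"ay": 0,"az": -8.1,"claw": -1},
    {"tx": -4.4,"ty": 10.2,"tz": 0,"ax": 0,"ay": 0,"az": -8.1,"claw": -1},
    {"tx": -4.4,"ty": 10.2,"tz": 0,"ax": 0,"ay": 0,"az": -8.1,"claw": -1},
    {"tx": -4.4,"ty": 10.2,"tz": 0,"ax": 0,"ay": 0,"az": -8.1,"claw": -1},
    {"tx": -4.4,"ty": 10.2,"tz": 0,"ax": 0,"ay": 0,"az": -8.1,"claw": -1},
  ],
)

```text
time_s: 15.55
tcp_pos: [0.525, -0.0642, 0.1337]
eef_rot: [-180.0, -0.0, 176.3]
contact_force: [0.0, 0.8, 0.3]
gripper_width: 0.0003
```

Call:
step_arm(
  increments=[
    {"tx": -4.4,"ty": 10.2,"tz": 0,"ax": 0,"ay": 0,"az": -8,"claw": -1},
    {"tx": -4.4,"ty": 10.2,"tz": 0,"ax": 0,"ay": 0,"az": -8,"claw": -1},
    {"tx": -4.4,"ty": 10.2,"tz": 0,"ax": 0,"ay": 0,"az": -8,"claw": -1},
    {"tx": -4.4,"ty": 10.2,"tz": 0,"ax": 0,"ay": 0,"az": -8,"claw": -1},
    {"tx": -4.4,"ty": 10.2,"tz": 0,"ax": 0,"ay": 0,"az": -8,"claw": -1},
    {"tx": 0,"ty": 0,"tz": 0,"ax": 0,"ay": 0,"az": 0,"claw": -1},
    {"tx": 0,"ty": 0,"tz": 0,"ax": 0,"ay": 0,"az": 0,"claw": -1},
  ],
)

```text
time_s: 16.25
tcp_pos: [0.5033, -0.0132, 0.1339]
eef_rot: [-180.0, 0.0, 136.9]
contact_force: [0.1, 0.3, -0.6]
gripper_width: 0.0003
```

Call:
step_arm(
  increments=[
    {"tx": 0,"ty": 0,"tz": -20,"ax": 0,"ay": 0,"az": 0,"claw": -1},
    {"tx": 0,"ty": 0,"tz": -20,"ax": 0,"ay": 0,"az": 0,"claw": -1},
    {"tx": 0,"ty": 0,"tz": -18,"ax": 0,"ay": 0,"az": 0,"claw": -1},
    {"tx": 0,"ty": 0,"tz": 0,"ax": 0,"ay": 0,"az": 0,"claw": -1},
  ],
)

```text
time_s: 16.65
tcp_pos: [0.5016, -0.0139, 0.0737]
eef_rot: [-179.8, -0.1, 136.8]
contact_force: [1.1, 0.1, -0.4]
gripper_width: 0.0003
```

```bash
python3 - <<'E'
from reg import *
s=r.get_state();T=s["tcp_pos"];print(T,s["joints"].round(1))
for n in("scene",):
    c,d,l,z=look(n);q=T[:2]-[.5477,.0343];td=q@[.0655,-.9979];tl=q@[.9979,.0655]
    M=(np.hypot(d-td,l-tl)<.024)&(z>.06)
    print(td,tl,M.sum(),np.sort(z[M])[:12].round(3),np.percentile(d[M],[3,97]),np.percentile(l[M],[3,97]))
    R=c["R"];X=R@T+c["t"];u=int(c["fx"]*X[0]/X[2]+c["cx"]);v=int(c["fy"]*X[1]/X[2]+c["cy"]);print(u,v)
    cv2.imwrite("pics/s5.png",cv2.resize(c["image"][120:240,180:340],None,fx=5,fy=5,interpolation=cv2.INTER_CUBIC))
E
```

```text
[ 0.50158778 -0.01389684  0.07374365] [  20.9   12.4  -31.1   -0.   -46.8 -154.1]
0.045075279565776546 -0.049172273597010124 417 [0.064 0.073 0.08  0.081 0.177 0.177 0.177 0.177 0.178 0.178 0.178 0.178] [0.02371823 0.06488482] [-0.06670172 -0.02801326]
273 188
```

View pics/s5.png

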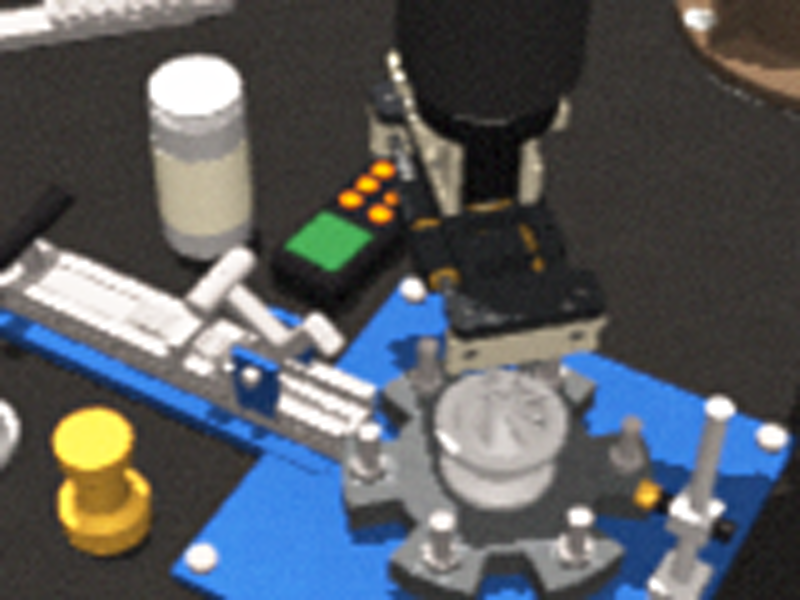

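```bash
python3 - <<'E'
from reg import *
c,d,l,z=look()
for v in range(184,198):print(v,[(int(1e3*d[v,u]),int(1e3*l[v,u]),int(1e3*z[v,u])) for u in range(266,302,6)])
E
```

```text
184 [(99, -105, 13), (5, 44, 200), (-5, 35, 197), (-17, 24, 194), (-29, 15, 191), (-39, 1, 185)]
185 [(98, -103, 11), (5, 45, 197), (-7, 37, 197), (-18, 26, 193), (-28, 13, 186), (-40, 2, 182)]
186 [(96, -98, 11), (5, 45, 194), (-7, 37, 193), (-16, 21, 183), (-29, 14, 183), (-38, -4, 171)]
187 [(93, -93, 13), (3, 48, 194), (-5, 33, 185), (-17, 23, 182), (-26, 7, 172), (-38, -3, 169)]
188 [(62, -35, 80), (4, 46, 188), (-6, 34, 183), (-15, 18, 172), (-27, 7, 169), (-39, -3, 165)]
189 [(60, -30, 81), (4, 45, 183), (-4, 29, 173), (-15, 17, 168), (-27, 7, 165), (-38, -7, 157)]
190 [(60, -30, 77), (8, 38, 171), (-3, 28, 168), (-16, 18, 166), (-27, 5, 160), (7, -132, 10)]
191 [(60, -31, 72), (7, 38, 168), (-3, 27, 164), (-15, 16, 160), (0, -65, 73), (5, -129, 8)]
192 [(59, -29, 69), (7, 38, 164), (-4, 27, 160), (24, -79, 42), (1, -67, 66), (2, -123, 12)]
193 [(60, -31, 63), (7, 37, 159), (15, -16, 102), (22, -74, 43), (0, -66, 64), (1, -120, 11)]
194 [(60, -31, 59), (63, -78, 11), (14, -14, 101), (19, -69, 45), (0, -67, 58), (0, -116, 10)]
195 [(60, -32, 54), (49, -49, 43), (12, -10, 102), (-2, -16, 104), (0, -67, 54), (-12, -84, 44)]
196 [(59, -30, 51), (23, 3, 105), (12, -10, 98), (1, -28, 86), (0, -67, 50), (-13, -82, 42)]
197 [(58, -28, 50), (25, 0, 96), (7, 0, 107), (0, -24, 87), (-2, -64, 49), (-15, -79, 41)]
```

The body's underside reads z = 157 mm with the TCP at 74 mm, which fits the same 36 mm offset. At TCP 44 mm the tips will be at about 60 mm and the body about 13 mm above the core. I'll descend and make the first stroke.

Call:
step_arm(
  increments=[
    {"tx": 0,"ty": 0,"tz": -15,"ax": 0,"ay": 0,"az": 0,"claw": -1},
    {"tx": 0,"ty": 0,"tz": -15,"ax": 0,"ay": 0,"az": 0,"claw": -1},
    {"tx": 0,"ty": 0,"tz": 0,"ax": 0,"ay": 0,"az": 0,"claw": -1},
    {"tx": 6.2,"ty": -5.2,"tz": 0,"ax": 0,"ay": 0,"az": 7,"claw": -1},
    {"tx": 6.8,"ty": -4.3,"tz": 0,"ax": 0,"ay": 0,"az": 7,"claw": -1},
    {"tx": 7.2,"ty": -3.5,"tz": 0,"ax": 0,"ay": 0,"az": 7,"claw": -1},
  ],
)

```text
time_s: 17.35
tcp_pos: [0.5234, -0.0259, 0.0471]
eef_rot: [180.0, -0.0, 158.0]
contact_force: [-2.4, 2.1, -0.4]
gripper_width: 0.0006
```

Call:
step_arm(
  increments=[
    {"tx": 7.7,"ty": -2.6,"tz": 0,"ax": 0,"ay": 0,"az": 7,"claw": -1},
    {"tx": 7.9,"ty": -1.6,"tz": 0,"ax": 0,"ay": 0,"az": 7,"claw": -1},
    {"tx": 8,"ty": -0.7,"tz": 0,"ax": 0,"ay": 0,"az": 7,"claw": -1},
    {"tx": 8,"ty": 0.3,"tz": 0,"ax": 0,"ay": 0,"az": 7,"claw": -1},
  ],
)

```text
time_s: 17.75
tcp_pos: [0.5549, -0.0305, 0.0471]
eef_rot: [180.0, -0.0, -174.0]
contact_force: [-2.9, 1.1, 0.0]
gripper_width: 0.0003
```

```bash
cat > st.py <<'E'
from reg import *
s=r.get_state();T=s["tcp_pos"];print(T,s["contact_force"].round(1),s["joints"].round(1))
q=T[:2]-[.5477,.0343];print("finger phi",np.degrees(np.arctan2(q@[.9979,.0655],q@[.0655,-.9979])).round(1))
for nm in("scene","top"):
    c,d,l,z=look(nm)
    M=(z>.068)&(z<.083)&(abs(np.hypot(d,l)-.073)<.012);n,L,S,C=cv2.connectedComponentsWithStats(M.astype(np.uint8),connectivity=8)
    print(nm,[(int(S[i,4]),float(np.degrees(np.arctan2(l[L==i].mean(),d[L==i].mean())).round(1)),float(z[L==i].max().round(3))) for i in range(1,n) if S[i,4]>5])
E
python3 st.py
```

```text
[ 0.55491529 -0.03052846  0.04711944] [-2.9  1.1  0. ] [  17.    18.8  -26.2   -0.   -45.1 -101. ]
finger phi 2.6
scene [(17, -104.9, 0.081), (37, 15.1, 0.083), (22, -166.8, 0.081), (24, 76.5, 0.082), (25, 133.9, 0.081)]
top [(12, -162.4, 0.082), (11, -41.7, 0.083), (11, -101.9, 0.082)]
```

Call:
step_arm(
  increments=[
    {"tx": 8,"ty": 1.3,"tz": 0,"ax": 0,"ay": 0,"az": 7,"claw": -1},
    {"tx": 7.7,"ty": 2.3,"tz": 0,"ax": 0,"ay": 0,"az": 7,"claw": -1},
    {"tx": 7.4,"ty": 3.1,"tz": 0,"ax": 0,"ay": 0,"az": 7,"claw": -1},
    {"tx": 7,"ty": 4.1,"tz": 0,"ax": 0,"ay": 0,"az": 7,"claw": -1},
    {"tx": 6.4,"ty": 4.9,"tz": 0,"ax": 0,"ay": 0,"az": 7,"claw": -1},
    {"tx": 5.8,"ty": 5.6,"tz": 0,"ax": 0,"ay": 0,"az": 7,"claw": -1},
    {"tx": 5,"ty": 6.3,"tz": 0,"ax": 0,"ay": 0,"az": 7,"claw": -1},
    {"tx": 4.3,"ty": 6.8,"tz": 0,"ax": 0,"ay": 0,"az": 7,"claw": -1},
  ],
)

```text
time_s: 18.65
tcp_pos: [0.606, 0.0038, 0.0468]
eef_rot: [180.0, -0.0, -118.3]
contact_force: [-3.4, -0.7, 0.6]
gripper_width: 0.0007
```

Call:
step_arm(
  increments=[
    {"tx": 3.3,"ty": 7.4,"tz": 0,"ax": 0,"ay": 0,"az": 7,"claw": -1},
    {"tx": 2.5,"ty": 7.6,"tz": 0,"ax": 0,"ay": 0,"az": 7,"claw": -1},
    {"tx": 1.5,"ty": 8,"tz": 0,"ax": 0,"ay": 0,"az": 7,"claw": -1},
    {"tx": 0.5,"ty": 8,"tz": 0,"ax": 0,"ay": 0,"az": 7,"claw": -1},
    {"tx": -0.4,"ty": 8,"tz": 0,"ax": 0,"ay": 0,"az": 7,"claw": -1},
    {"tx": 0,"ty": 0,"tz": 0,"ax": 0,"ay": 0,"az": 0,"claw": -1},
  ],
)

```text
time_s: 19.25
tcp_pos: [0.6142, 0.0436, 0.047]
eef_rot: [-179.9, 0.0, -83.3]
contact_force: [-0.5, -0.1, 0.3]
gripper_width: 0.0005
```

```bash
python3 st.py
```

```text
[0.61418011 0.04364992 0.04699083] [-0.5 -0.1  0.3] [ 22.2  23.5 -18.5   0.  -48.  -15.6]
finger phi 94.3
scene [(19, -133.1, 0.08), (21, 166.3, 0.081), (21, 109.0, 0.082)]
top [(12, 48.9, 0.083), (13, 168.8, 0.083), (10, -10.7, 0.081), (12, -130.4, 0.081), (12, -70.9, 0.083)]
```

Stroke 1 turned the plate about 135° CCW, carrying a stud from −26.5° to 109°. Now back over to φ = −40°, between the studs at −71° and −11°.

Call:
step_arm(
  increments=[
    {"tx": 0,"ty": -4,"tz": 0,"ax": 0,"ay": 0,"az": 0,"claw": -1},
    {"tx": 0,"ty": 4,"tz": 40,"ax": 0,"ay": 0,"az": 0,"claw": -1},
    {"tx": 0,"ty": 0,"tz": 40,"ax": 0,"ay": 0,"az": 0,"claw": -1},
    {"tx": -6.2,"ty": -3.7,"tz": 0,"ax": 0,"ay": 0,"az": -7.8,"claw": -1},
    {"tx": -6.2,"ty": -3.7,"tz": 0,"ax": 0,"ay": 0,"az": -7.8,"claw": -1},
    {"tx": -6.2,"ty": -3.7,"tz": 0,"ax": 0,"ay": 0,"az": -7.8,"claw": -1},
    {"tx": -6.2,"ty": -3.7,"tz": 0,"ax": 0,"ay": 0,"az": -7.8,"claw": -1},
    {"tx": -6.2,"ty": -3.7,"tz": 0,"ax": 0,"ay": 0,"az": -7.8,"claw": -1},
    {"tx": -6.2,"ty": -3.7,"tz": 0,"ax": 0,"ay": 0,"az": -7.8,"claw": -1},
    {"tx": -6.2,"ty": -3.7,"tz": 0,"ax": 0,"ay": 0,"az": -7.8,"claw": -1},
    {"tx": -6.2,"ty": -3.7,"tz": 0,"ax": 0,"ay": 0,"az": -7.8,"claw": -1},
  ],
)

```text
time_s: 20.45
tcp_pos: [0.5641, 0.0128, 0.1262]
eef_rot: [-180.0, 0.0, -146.2]
contact_force: [0.2, 0.1, 0.2]
gripper_width: 0.0005
```

Call:
step_arm(
  increments=[
    {"tx": -6.2,"ty": -3.7,"tz": 0,"ax": 0,"ay": 0,"az": -7.8,"claw": -1},
    {"tx": -6.2,"ty": -3.7,"tz": 0,"ax": 0,"ay": 0,"az": -7.8,"claw": -1},
    {"tx": -6.2,"ty": -3.7,"tz": 0,"ax": 0,"ay": 0,"az": -7.8,"claw": -1},
    {"tx": -6.2,"ty": -3.7,"tz": 0,"ax": 0,"ay": 0,"az": -7.8,"claw": -1},
    {"tx": -6.2,"ty": -3.7,"tz": 0,"ax": 0,"ay": 0,"az": -7.8,"claw": -1},
    {"tx": -6.2,"ty": -3.7,"tz": 0,"ax": 0,"ay": 0,"az": -7.8,"claw": -1},
    {"tx": -6.2,"ty": -3.7,"tz": 0,"ax": 0,"ay": 0,"az": -7.8,"claw": -1},
    {"tx": -6.2,"ty": -3.7,"tz": 0,"ax": 0,"ay": 0,"az": -7.8,"claw": -1},
    {"tx": -6.2,"ty": -3.7,"tz": 0,"ax": 0,"ay": 0,"az": -7.8,"claw": -1},
    {"tx": 0,"ty": 0,"tz": 0,"ax": 0,"ay": 0,"az": 0,"claw": -1},
    {"tx": 0,"ty": 0,"tz": 0,"ax": 0,"ay": 0,"az": 0,"claw": -1},
  ],
)

```text
time_s: 21.55
tcp_pos: [0.5088, -0.0201, 0.1263]
eef_rot: [180.0, 0.0, 144.2]
contact_force: [0.1, 0.1, 0.6]
gripper_width: 0.0004
```

```bash
python3 st.py
```

```text
[ 0.50882878 -0.02008825  0.12631216] [0.1 0.1 0.6] [  19.9    9.2  -26.8    0.   -53.9 -145.7]
finger phi -39.3
scene [(20, -70.0, 0.082), (21, -8.3, 0.082), (19, -133.0, 0.08), (19, 51.6, 0.081), (23, 166.2, 0.08), (22, 109.0, 0.08)]
top [(10, -71.5, 0.082)]
```

Call:
step_arm(
  increments=[
    {"tx": 0,"ty": 0,"tz": -30,"ax": 0,"ay": 0,"az": 0,"claw": -1},
    {"tx": 0,"ty": 0,"tz": -30,"ax": 0,"ay": 0,"az": 0,"claw": -1},
    {"tx": 0,"ty": 0,"tz": -20,"ax": 0,"ay": 0,"az": 0,"claw": -1},
    {"tx": 0,"ty": 0,"tz": 0,"ax": 0,"ay": 0,"az": 0,"claw": -1},
    {"tx": 6.8,"ty": -4.3,"tz": 0,"ax": 0,"ay": 0,"az": 7,"claw": -1},
    {"tx": 7.2,"ty": -3.5,"tz": 0,"ax": 0,"ay": 0,"az": 7,"claw": -1},
    {"tx": 7.7,"ty": -2.6,"tz": 0,"ax": 0,"ay": 0,"az": 7,"claw": -1},
    {"tx": 7.9,"ty": -1.6,"tz": 0,"ax": 0,"ay": 0,"az": 7,"claw": -1},
    {"tx": 8,"ty": -0.7,"tz": 0,"ax": 0,"ay": 0,"az": 7,"claw": -1},
    {"tx": 8,"ty": 0.3,"tz": 0,"ax": 0,"ay": 0,"az": 7,"claw": -1},
  ],
)

```text
time_s: 22.65
tcp_pos: [0.5544, -0.0323, 0.047]
eef_rot: [-180.0, -0.0, -173.6]
contact_force: [-2.5, 0.4, 0.9]
gripper_width: 0.0005
```

Call:
step_arm(
  increments=[
    {"tx": 8,"ty": 1.3,"tz": 0,"ax": 0,"ay": 0,"az": 7,"claw": -1},
    {"tx": 7.7,"ty": 2.3,"tz": 0,"ax": 0,"ay": 0,"az": 7,"claw": -1},
    {"tx": 7.4,"ty": 3.1,"tz": 0,"ax": 0,"ay": 0,"az": 7,"claw": -1},
    {"tx": 7,"ty": 4.1,"tz": 0,"ax": 0,"ay": 0,"az": 7,"claw": -1},
    {"tx": 6.4,"ty": 4.9,"tz": 0,"ax": 0,"ay": 0,"az": 7,"claw": -1},
    {"tx": 5.8,"ty": 5.6,"tz": 0,"ax": 0,"ay": 0,"az": 7,"claw": -1},
    {"tx": 5,"ty": 6.3,"tz": 0,"ax": 0,"ay": 0,"az": 7,"claw": -1},
    {"tx": 4.3,"ty": 6.8,"tz": 0,"ax": 0,"ay": 0,"az": 7,"claw": -1},
  ],
)

```text
time_s: 23.45
tcp_pos: [0.6064, 0.002, 0.0471]
eef_rot: [-180.0, -0.0, -117.6]
contact_force: [-0.9, -2.2, -0.6]
gripper_width: 0.0006
```

Call:
step_arm(
  increments=[
    {"tx": 3.3,"ty": 7.4,"tz": 0,"ax": 0,"ay": 0,"az": 7,"claw": -1},
    {"tx": 2.5,"ty": 7.6,"tz": 0,"ax": 0,"ay": 0,"az": 7,"claw": -1},
    {"tx": 1.5,"ty": 8,"tz": 0,"ax": 0,"ay": 0,"az": 7,"claw": -1},
    {"tx": 0.5,"ty": 8,"tz": 0,"ax": 0,"ay": 0,"az": 7,"claw": -1},
    {"tx": -0.4,"ty": 8,"tz": 0,"ax": 0,"ay": 0,"az": 7,"claw": -1},
    {"tx": 0,"ty": 0,"tz": 0,"ax": 0,"ay": 0,"az": 0,"claw": -1},
  ],
)

```text
time_s: 24.05
tcp_pos: [0.614, 0.042, 0.0472]
eef_rot: [-179.9, 0.0, -82.7]
contact_force: [-0.8, -0.1, 0.4]
gripper_width: 0.0002
```

```bash
python3 st.py
```

```text
[0.61401985 0.04201981 0.04719952] [-0.8 -0.1  0.4] [ 22.1  23.4 -18.5   0.  -48.  -14.8]
finger phi 92.9
scene [(20, -134.4, 0.081), (24, 165.4, 0.081), (21, 108.0, 0.081)]
top [(12, 48.1, 0.081), (12, 168.6, 0.083), (11, -12.7, 0.082), (13, -132.0, 0.08), (13, -71.8, 0.083)]
```

Total so far is about 255°. Third stroke is the same.

Call:
step_arm(
  increments=[
    {"tx": 0,"ty": -4,"tz": 0,"ax": 0,"ay": 0,"az": 0,"claw": -1},
    {"tx": 0,"ty": 5,"tz": 40,"ax": 0,"ay": 0,"az": 0,"claw": -1},
    {"tx": 0,"ty": 0,"tz": 40,"ax": 0,"ay": 0,"az": 0,"claw": -1},
    {"tx": -6.2,"ty": -3.7,"tz": 0,"ax": 0,"ay": 0,"az": -7.8,"claw": -1},
    {"tx": -6.2,"ty": -3.7,"tz": 0,"ax": 0,"ay": 0,"az": -7.8,"claw": -1},
    {"tx": -6.2,"ty": -3.7,"tz": 0,"ax": 0,"ay": 0,"az": -7.8,"claw": -1},
    {"tx": -6.2,"ty": -3.7,"tz": 0,"ax": 0,"ay": 0,"az": -7.8,"claw": -1},
    {"tx": -6.2,"ty": -3.7,"tz": 0,"ax": 0,"ay": 0,"az": -7.8,"claw": -1},
    {"tx": -6.2,"ty": -3.7,"tz": 0,"ax": 0,"ay": 0,"az": -7.8,"claw": -1},
    {"tx": -6.2,"ty": -3.7,"tz": 0,"ax": 0,"ay": 0,"az": -7.8,"claw": -1},
    {"tx": -6.2,"ty": -3.7,"tz": 0,"ax": 0,"ay": 0,"az": -7.8,"claw": -1},
  ],
)

```text
time_s: 25.25
tcp_pos: [0.5632, 0.0118, 0.1262]
eef_rot: [-180.0, 0.0, -145.8]
contact_force: [0.1, 0.3, -0.3]
gripper_width: 0.0006
```

Call:
step_arm(
  increments=[
    {"tx": -6.2,"ty": -3.7,"tz": 0,"ax": 0,"ay": 0,"az": -7.8,"claw": -1},
    {"tx": -6.2,"ty": -3.7,"tz": 0,"ax": 0,"ay": 0,"az": -7.8,"claw": -1},
    {"tx": -6.2,"ty": -3.7,"tz": 0,"ax": 0,"ay": 0,"az": -7.8,"claw": -1},
    {"tx": -6.2,"ty": -3.7,"tz": 0,"ax": 0,"ay": 0,"az": -7.8,"claw": -1},
    {"tx": -6.2,"ty": -3.7,"tz": 0,"ax": 0,"ay": 0,"az": -7.8,"claw": -1},
    {"tx": -6.2,"ty": -3.7,"tz": 0,"ax": 0,"ay": 0,"az": -7.8,"claw": -1},
    {"tx": -6.2,"ty": -3.7,"tz": 0,"ax": 0,"ay": 0,"az": -7.8,"claw": -1},
    {"tx": -6.2,"ty": -3.7,"tz": 0,"ax": 0,"ay": 0,"az": -7.8,"claw": -1},
    {"tx": -6.2,"ty": -3.7,"tz": 0,"ax": 0,"ay": 0,"az": -7.8,"claw": -1},
    {"tx": 0,"ty": 0,"tz": 0,"ax": 0,"ay": 0,"az": 0,"claw": -1},
    {"tx": 0,"ty": 0,"tz": 0,"ax": 0,"ay": 0,"az": 0,"claw": -1},
  ],
)

```text
time_s: 26.35
tcp_pos: [0.508, -0.021, 0.1263]
eef_rot: [180.0, 0.0, 144.6]
contact_force: [0.6, -0.6, 0.4]
gripper_width: 0.0007
```

```bash
python3 st.py
```

```text
[ 0.50796026 -0.02098309  0.12631281] [ 0.6 -0.6  0.4] [  19.8    9.2  -26.9    0.   -53.9 -145.2]
finger phi -39.5
scene [(20, -71.4, 0.082), (19, -9.3, 0.081), (20, -134.1, 0.081), (20, 50.3, 0.081), (24, 165.4, 0.082), (24, 107.9, 0.081)]
top [(12, -72.1, 0.082)]
```

Call:
step_arm(
  increments=[
    {"tx": 0,"ty": 0,"tz": -30,"ax": 0,"ay": 0,"az": 0,"claw": -1},
    {"tx": 0,"ty": 0,"tz": -30,"ax": 0,"ay": 0,"az": 0,"claw": -1},
    {"tx": 0,"ty": 0,"tz": -20,"ax": 0,"ay": 0,"az": 0,"claw": -1},
    {"tx": 0,"ty": 0,"tz": 0,"ax": 0,"ay": 0,"az": 0,"claw": -1},
    {"tx": 6.8,"ty": -4.3,"tz": 0,"ax": 0,"ay": 0,"az": 7,"claw": -1},
    {"tx": 7.2,"ty": -3.5,"tz": 0,"ax": 0,"ay": 0,"az": 7,"claw": -1},
    {"tx": 7.7,"ty": -2.6,"tz": 0,"ax": 0,"ay": 0,"az": 7,"claw": -1},
    {"tx": 7.9,"ty": -1.6,"tz": 0,"ax": 0,"ay": 0,"az": 7,"claw": -1},
    {"tx": 8,"ty": -0.7,"tz": 0,"ax": 0,"ay": 0,"az": 7,"claw": -1},
    {"tx": 8,"ty": 0.3,"tz": 0,"ax": 0,"ay": 0,"az": 7,"claw": -1},
  ],
)

```text
time_s: 27.45
tcp_pos: [0.5536, -0.0334, 0.047]
eef_rot: [-180.0, -0.0, -173.2]
contact_force: [-1.5, -1.2, 1.0]
gripper_width: 0.0001
```

Call:
step_arm(
  increments=[
    {"tx": 8,"ty": 1.3,"tz": 0,"ax": 0,"ay": 0,"az": 7,"claw": -1},
    {"tx": 7.7,"ty": 2.3,"tz": 0,"ax": 0,"ay": 0,"az": 7,"claw": -1},
    {"tx": 7.4,"ty": 3.1,"tz": 0,"ax": 0,"ay": 0,"az": 7,"claw": -1},
    {"tx": 7,"ty": 4.1,"tz": 0,"ax": 0,"ay": 0,"az": 7,"claw": -1},
    {"tx": 6.4,"ty": 4.9,"tz": 0,"ax": 0,"ay": 0,"az": 7,"claw": -1},
    {"tx": 5.8,"ty": 5.6,"tz": 0,"ax": 0,"ay": 0,"az": 7,"claw": -1},
    {"tx": 5,"ty": 6.3,"tz": 0,"ax": 0,"ay": 0,"az": 7,"claw": -1},
    {"tx": 4.3,"ty": 6.8,"tz": 0,"ax": 0,"ay": 0,"az": 7,"claw": -1},
  ],
)

```text
time_s: 28.25
tcp_pos: [0.6058, 0.0011, 0.0473]
eef_rot: [-179.9, -0.0, -117.2]
contact_force: [-0.5, -1.9, -0.3]
gripper_width: 0.0005
```

Call:
step_arm(
  increments=[
    {"tx": 3.3,"ty": 7.4,"tz": 0,"ax": 0,"ay": 0,"az": 7,"claw": -1},
    {"tx": 2.5,"ty": 7.6,"tz": 0,"ax": 0,"ay": 0,"az": 7,"claw": -1},
    {"tx": 1.5,"ty": 8,"tz": 0,"ax": 0,"ay": 0,"az": 7,"claw": -1},
    {"tx": 0.5,"ty": 8,"tz": 0,"ax": 0,"ay": 0,"az": 7,"claw": -1},
    {"tx": -0.4,"ty": 8,"tz": 0,"ax": 0,"ay": 0,"az": 7,"claw": -1},
    {"tx": -1.4,"ty": 8,"tz": 0,"ax": 0,"ay": 0,"az": 7,"claw": -1},
    {"tx": 0,"ty": 0,"tz": 0,"ax": 0,"ay": 0,"az": 0,"claw": -1},
  ],
)

```text
time_s: 28.95
tcp_pos: [0.6118, 0.0492, 0.0473]
eef_rot: [-179.9, -0.0, -75.3]
contact_force: [-1.5, -0.3, -0.1]
gripper_width: 0.0009
```

Call:
step_arm(
  increments=[
    {"tx": 0,"ty": -5,"tz": 0,"ax": 0,"ay": 0,"az": 0,"claw": -1},
    {"tx": 0,"ty": 0,"tz": 40,"ax": 0,"ay": 0,"az": 0,"claw": -1},
    {"tx": 0,"ty": 0,"tz": 50,"ax": 0,"ay": 0,"az": 0,"claw": -1},
    {"tx": 0,"ty": 0,"tz": 50,"ax": 0,"ay": 0,"az": 0,"claw": -1},
    {"tx": 0,"ty": 0,"tz": 0,"ax": 0,"ay": 0,"az": 0,"claw": -1},
    {"tx": 0,"ty": 0,"tz": 0,"ax": 0,"ay": 0,"az": 0,"claw": -1},
  ],
)

```text
time_s: 29.55
tcp_pos: [0.6116, 0.043, 0.1882]
eef_rot: [-179.8, 0.0, -75.7]
contact_force: [0.3, 0.5, -0.5]
gripper_width: 0.0004
```

```bash
python3 st.py; python3 hd.py; python3 - <<'E'
from reg import *
c,d,l,z=look()
M=(d>.165)&(d<.2)&(abs(l)<.03)&(z>.085)&(z<.115);print("knob",M.sum(),np.median(d[M]),np.median(z[M]))
cv2.imwrite("pics/s6.png",cv2.resize(c["image"][120:260,160:360],None,fx=4,fy=4,interpolation=cv2.INTER_CUBIC))
E
```

```text
[0.61164277 0.04296944 0.18823191] [ 0.3  0.5 -0.5] [ 22.2  15.5  -9.6  -0.  -64.7  -7.9]
finger phi 94.0
scene [(8, -67.0, 0.081), (21, -127.3, 0.082), (20, 56.3, 0.081), (24, 172.3, 0.081), (26, 113.9, 0.081)]
top [(11, 54.5, 0.082), (9, 115.8, 0.081), (12, 175.0, 0.081), (12, -5.9, 0.083), (10, -126.4, 0.082), (11, -65.3, 0.082)]
[0.61010296 0.04271295 0.18486674] [ 0.03023439 -0.19277632 -0.48682388]
tcp d,l -0.004307891219006829 0.06282296662517171
handle top 97 [0.32262245 0.32761783 0.3366498 ] [-0.03940926  0.035809  ] 0.07280854161765353
handle scene 121 [0.32305267 0.32746518 0.3369269 ] [-0.03513686  0.04051798]
knob 119 0.17924831773360406 0.10221347872639909
```

View pics/s6.png

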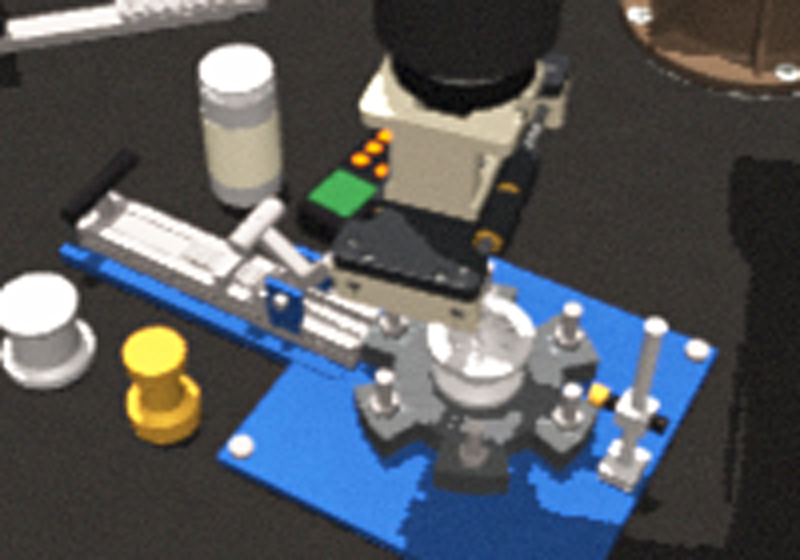

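```bash
python3 - <<'E'
from m import *
o=np.load("top0.npy",allow_pickle=True).item();n=optics.capture("top")
s=800/512
for nm,a in dict(can=(.115,.14,470,530,330,390),coup=(.05,.07,470,520,225,280),fit=(.065,.09,425,465,230,275),meter=(.02,.04,430,470,340,420),pick=(.15,.18,280,330,280,330)).items():
    out=[]
    for c in(o,n):
        W=cloud(c);M=np.zeros((384,512),bool);M[int(a[4]/s):int(a[5]/s),int(a[2]/s):int(a[3]/s)]=1
        M&=(W[...,2]>a[0])&(W[...,2]<a[1]);out.append((int(M.sum()),W[M].mean(0).round(4)))
    print(nm,out)
print(r.close_job())
E
```

```text
can [(275, array([ 0.4508, -0.2474,  0.1249])), (274, array([ 0.4511, -0.2474,  0.1248]))]
coup [(234, array([ 0.6821, -0.2581,  0.0603])), (233, array([ 0.682 , -0.258 ,  0.0604]))]
fit [(127, array([ 0.6765, -0.149 ,  0.075 ])), (126, array([ 0.6764, -0.1489,  0.0755]))]
meter [(673, array([ 0.4028, -0.1564,  0.0282])), (674, array([ 0.403 , -0.1562,  0.0282]))]
pick [(18, array([0.5424, 0.1504, 0.1649])), (18, array([0.5424, 0.1504, 0.1649]))]
the job is handed in; nothing more can be done
None
```

The pawl is thrown over, the bar is back against its end stop, and the plate has been turned about 380° counter-clockwise. I handed the job in at about 30 s of the 72 s.

**Last checks:**
- **Pawl:** it stayed over after I let go. The knob reads d ≈ 179 mm on its visible side, 102 mm above the bench.
- **Bar:** the push force rose from about 7 N to 17 N and the bar stopped moving, so it met the stop. The camera puts the handle at about 330 mm against the 331 mm given, within calibration.
- **Plate:** I turned it with three pushes on the studs, at only 2–4 N. It is at rest with the gripper lifted clear.
- **Bystanders and pick-up:** the can, hose adaptor, fitting and meter are within about 0.5 mm of where they started. The pick-up's top reads the same as before.

**What disagreed:** the fingertips were about 17 mm above the reported TCP, where the text puts them 19 mm below it. Because of this, my first two pushes at the pawl passed over the knob without touching it. I measured the offset from the camera depth and allowed for it from then on.

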